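# Deburr the gauge hole of a replacement front panel

### The arm

A 6-joint arm with a two-finger parallel gripper is mounted at the origin on the work surface. World frame = base frame: x ahead of the robot, y to its left, z up, the work surface at z = 0. Lengths are in m, angles in rad, forces in N, time in s.
With the tool pointing down it reaches from about 0.425 to 0.95 m from the base axis. Payload 3.5 kg.
Tool frame: the origin (TCP) lies on the centre line of the jaws, within the pads' length; the fingertips stand 14 mm ahead of it and the grasp point (between the pads) lies 5 mm behind it (ctrl.finger_overhang is the distance from the TCP to the fingertips, in m); z points along the fingers, y is the line along which they close (so a half turn about z gives the same grasp; the last joint's range is limited). The gripper opens to 85 mm and grips with 20 to 120 N. Pads are 22 mm wide; open, the fingers measure 114 mm over their backs; the gripper's body (76 mm by 85 mm) begins 54 mm behind the grasp point. The pads swing forward as they close: fully open they stand 13 mm farther back than shut.
Start: joints at [0.971, 0.286, 1.577, -0, 1.279, -0.15], TCP at [0.293, 0.608, 0.245] pointing down, gripper open.
Joint ranges: [-2.77, 2.77], [-0.9, 2.22], [0.21, 2.48], [-1.53, 4.67], [0.24, 2.81], [-2.84, 2.84]. Speed limits (rad/s): [2.79, 2.79, 3.14, 3.14, 3.14, 3.14].

### API

Orientations are given as a unit quaternion [x, y, z, w].
In Python, from plant import ctrl gives the robot as it stands.
- The arm moves only by the tool send_rows, never from a script. Its argument "moves" is text: rows parted by semicolons, each of 7 numbers parted by spaces: the turn, a rotation vector about the tool's x, y, z in units of 360 degrees (1.0 is 360 degrees), then the shift along the tool's x, y, z in units of 20 cm (1.0 is 20 cm), then the gripper's target within -1 to 1 (fully open at 1, half-way at 0, shut at -1). A call has 1 to 12 rows; each row is the pose to reach, as a shift and turn from the pose commanded when the call began, along the tool's axes at that moment, turning the shorter way round; what a row does not reach only later rows make up. A row lasts 1/8 s, in which the tool goes at most 62.5 mm and 10.7 degrees, less where a joint would pass 70% of its speed; a pose out of reach is approached as far as the arm can. A call with a number of a shift or a turn outside -1 to 1 is refused whole. A call with a gripper value outside its range is refused whole. The fingers move at their own pace and stop on an object; "newtons" is the grip in N (left out, the last holds). Time passes only in rows, so rows that repeat a pose let the fingers close. It gives the time, the measured TCP pose, the force, the opening and the grip force at its end, in the units of the state.
- ctrl.get_state(): the state, without advancing time (a new reading comes with each control period).
- ctrl.read_camera(name): name is "scene" or "top"; returns a dict with "image" (420x560x3 uint8, red, green, blue), "fovy" (degrees; the focal length in pixels is half the picture's height over the tangent of half this angle, whatever the lens; pixels are square), "cx", "cy" (the principal point, pixels), "distortion" ([k1, k2, p1, p2, k3] as OpenCV has them; the pictures are not rectified), "extrinsics" (4x4, takes a point from camera to world coordinates). Camera axes: x right, y up, looking along -z (the intrinsics and any distortion apply to the point x, -y, -z); pixel columns grow to the right and rows downward; lengths in m; the calibration is good to about 2 mm. A picture is of the moment at which its call begins. There is no depth.
- ctrl.sign_off(): hands the job in; it is judged then, once.
The state is a dict: "time": time; "qpos": joint angles; "dq": joint speeds; "joint_efforts": joint torques, N m; "eef_pos": TCP position; "tcp_rot": TCP orientation; "contact_force": force on the tool from outside, world axes, zero at the start; "wrist_torque": the same for the moment, N m; "opening": opening from 0.0 (shut) to 1.0 (fully open); "finger_force": force on a finger pad.
Only numpy, scipy, OpenCV 4.12 (cv2) and the standard library are available. Lean on these libraries where they do the work, as an engineer would, in place of code of your own. Each camera call takes 0.05 s, during which the arm holds its last target. There are 200 camera calls.

### The job

Take the swivel-blade deburring tool from its stand, hook the blade into the panel's big gauge hole and, starting on the side next to the small locating hole, run it all the way round the hole edge, slowly, clockwise seen from above and back to the start, with light steady contact of a few newtons: never press hard, and do not let the tool or the gripper touch the panel's face away from the hole edge. Then put the tool back in its stand, blade down and fully home; leave the gauge, meter, battery and water bottle alone.

Things in the scene. Friction and masses are not known exactly. Their poses are not given: they have to be found in the camera images.
- deburrer: deburring tool upright in the stand, blade down, 85 g. Origin: on the handle's axis, under the guard (the face that rests on the stand); z up the handle, x through a flat. Blue hexagonal handle, 20 mm across flats (a flat every 60 deg), 5 to 70 mm above the origin, yellow button to 74; round guard 36 mm dia, 0 to 5; below: nose 22 mm dia to -8, chuck 9 mm dia to -20, blade to -38. Rigid.
- blade (a joint): swivel angle (rad) of the brass-coloured blade about the handle's axis, anticlockwise from above; at 0 its foot points to the tool's +x. Spins freely, no stops; slight drag keeps it as left. Round bar 3.6 mm thick: down the axis to 24 mm below the tool's origin, slanting at 45 deg out and down to 9 mm off the axis at -33 mm, then a 3 mm foot straight down.
- blade_edge (a point): middle of the cutting edge (underside of the slant): 3.2 mm off the handle's axis towards the foot, 29.8 mm below the tool's origin; turns with the blade. In use it lies on the hole edge: foot in the hole, the handle's axis 2 to 3 mm OUTSIDE the edge, the tool's origin 29.8 (+-3) mm above the panel's top.
- foot (a point): lower end of the blade, 9.5 mm off the handle's axis, 36 mm below the tool's origin. The blade works as a trailing hook: drawn along the edge and pulled outward, it swivels by itself so that the foot points into the hole and trails behind by about 40 deg. Pushed foot first at an edge it jams or flips round. A good bearing force is 2 to 6 N; the held tool gives roughly 1 mm per 2 N.
- stand: black tool stand, a plastic block 86 x 86 x 50 mm, fixed; origin at the centre of its underside, z up
- socket (a point): centre of the mouth of the stand's socket, on the block's top face, 50 mm above the bench; socket 28 mm dia, 45 mm deep. Fully home, the tool's guard lies flat on the block and its origin is at this point, within 3 mm of play.
- panel: light painted aluminium front panel, 150 x 180 x 4 mm, clamped flat, top face 38 mm above the bench, rigid. Origin: centre of the 50 mm gauge hole (bright metal rim), on the top face; x points to the 5 mm locating hole, 36 mm from the centre; z up. It spans x -61 to 89, y -102 to 78 mm. 22 mm of free depth under the hole. The other small holes are of no concern.
- fixture: steel base plate 170 x 290 x 12 mm fixed to the bench, holding the panel on two rails, a red-handled toggle clamp at either y end; origin at the centre of its underside. Hole centre at x -14, y 12 mm. The clamps rise to 61 mm above the bench and come no nearer than 20 mm to the hole edge.
- gauge: new dial gauge, 58 mm in diameter, 32 mm high, lying face up, loose; origin at the centre of its underside
- meter: white handheld meter, 150 x 82 x 30 mm, loose; origin at the centre of its underside
- battery: blue and yellow battery pack, 125 x 50 x 34 mm, loose; origin at the centre of its underside
- water: water bottle, 62 mm in diameter, 200 mm high, loose; origin at the centre of its underside
- edge_0 (a point): point on the top edge of the gauge hole nearest the small locating hole (panel +x)
- edge_40 (a point): point on the top edge of the gauge hole, 40 degrees clockwise (seen from above) from the side of the locating hole
- edge_80 (a point): point on the top edge of the gauge hole, 80 degrees clockwise (seen from above) from the side of the locating hole
- edge_120 (a point): point on the top edge of the gauge hole, 120 degrees clockwise (seen from above) from the side of the locating hole
- edge_160 (a point): point on the top edge of the gauge hole, 160 degrees clockwise (seen from above) from the side of the locating hole
- edge_200 (a point): point on the top edge of the gauge hole, 200 degrees clockwise (seen from above) from the side of the locating hole
- edge_240 (a point): point on the top edge of the gauge hole, 240 degrees clockwise (seen from above) from the side of the locating hole
- edge_280 (a point): point on the top edge of the gauge hole, 280 degrees clockwise (seen from above) from the side of the locating hole
- edge_320 (a point): point on the top edge of the gauge hole, 320 degrees clockwise (seen from above) from the side of the locating hole
Mind the look-alikes: they are no part of the job. Of the things that look like the stand, take the one that is nearest to the robot's base at the start.

How it is judged:
By the outcome, as a careful person would: the job done as asked, in the order asked, and still so for the second after the job is handed in, with the robot touching nothing.
It also fails if it takes over 72 s, if anything falls off the work surface, if the arm or the gripper's body presses on something with over 40 N, if the wrist force passes 120 N, or if a joint passes its speed limit or range.

## Working session

There is one attempt and no reset: what is moved stays moved. The work goes in short steps, Python scripts to look and compute and a tool call to move; the robot and the scene stay as the last step left them, time stands still between calls to the robot, and variables do not carry over. Pictures are saved under pics/ and viewed, at most 10 in all, crops included, and the job is handed in when it is done.

Besides the shell and the picture viewer there is one more tool, called after "Call:" as name(argument=value, ...) on one line, values as JSON. send_rows: Moves the arm, as the interface text tells. Its arguments: {"type":"object","properties":{"moves":{"type":"string"},"newtons":{"type":"number"}},"required":["moves"]}

```bash
mkdir -p pics; ls; python3 - <<'E'
from plant import ctrl
import cv2
s=ctrl.get_state(); print(s)
for n in("scene","top"):
    c=ctrl.read_camera(n); cv2.imwrite(f"pics/{n}0.png",c["image"][:,:,::-1]); print(n,c["fovy"],c["cx"],c["cy"],c["distortion"],c["extrinsics"])
E
```

```text
pics
{'time': 0.0, 'qpos': array([ 9.70998646e-01,  2.87181122e-01,  1.57821088e+00, -5.44148326e-06,
        1.27860036e+00, -1.50027404e-01]), 'dq': array([-1.45578091e-04,  8.19912718e-04,  1.91883676e-03, -5.64465738e-04,
        1.33864149e-03, -8.84930101e-05]), 'joint_efforts': array([-1.86249326e-04, -4.05972254e+01, -2.92633277e+01, -6.81749748e-05,
        5.66146089e-03, -1.97176411e-05]), 'eef_pos': array([0.29308859, 0.6073403 , 0.24391849]), 'tcp_rot': array([ 2.22993467e-01,  9.74819201e-01, -1.11746597e-03, -4.36952545e-04]), 'contact_force': array([ 0.40806327, -0.58322362,  0.41156758]), 'wrist_torque': array([-0.06760289, -0.00046467,  0.02610191]), 'finger_force': 0.0, 'opening': 0.9973116697372298}
scene 45.860459186529965 271.1349426702983 210.29623978344054 [-0.02250365  0.          0.          0.          0.        ] [[-0.58877715 -0.55499854  0.58763772  1.44490006]
 [ 0.80804073 -0.38589525  0.44514607  0.61032472]
 [-0.02028881  0.73692705  0.67566773  1.01051898]
 [ 0.          0.          0.          1.        ]]
top 55.28120193460478 282.30096329012395 213.79999972463304 [-0.01603821  0.          0.          0.          0.        ] [[-0.02046094  0.99140587 -0.12921205  0.46380845]
 [-0.99977005 -0.01945924  0.00901024  0.00329659]
 [ 0.00641844  0.1293667   0.99157605  1.40256466]
 [ 0.          0.          0.          1.        ]]
```

View pics/scene0.png

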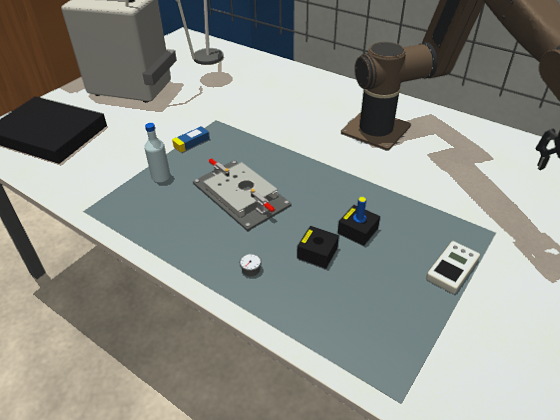

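View pics/top0.png

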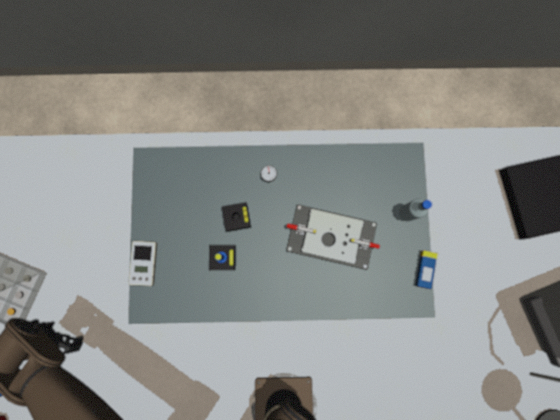

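The scene picture shows the tool (blue handle, 361,210) in the stand at (358,224). An empty look-alike stand is at (318,245), and the panel hole is at (246,185). In the top picture, the tool's stand is at (222,257), the empty one at (236,216), and the big hole at (329,240). The stand at top (222,257) is nearest the base, and it holds the tool.

```bash
cat > h.py <<'E'
import numpy as np, cv2
from plant import ctrl
def cam(n):
    c=ctrl.read_camera(n); im=np.ascontiguousarray(c["image"][:,:,::-1])
    f=im.shape[0]/2/np.tan(np.radians(c["fovy"]/2))
    c["K"]=np.array([[f,0,c["cx"]],[0,f,c["cy"]],[0,0,1.]]); c["D"]=np.array(c["distortion"],float); c["im"]=im
    return c
def ray(c,uv):
    p=cv2.undistortPoints(np.array(uv,float).reshape(-1,1,2),c["K"],c["D"])[:,0]
    d=np.c_[p[:,0],-p[:,1],-np.ones(len(p))]; E=np.array(c["extrinsics"]); d=d@E[:3,:3].T
    return E[:3,3],d
def plane(c,uv,z):
    o,d=ray(c,uv); return o+d*((z-o[2])/d[:,2])[:,None]
def proj(c,P):
    E=np.linalg.inv(c["extrinsics"]); p=np.atleast_2d(P)@E[:3,:3].T+E[:3,3]; p=p*[1,-1,-1]
    return cv2.projectPoints(p,np.zeros(3),np.zeros(3),c["K"],c["D"])[0][:,0]
def two(c1,u1,c2,u2):
    o1,d1=ray(c1,u1);o2,d2=ray(c2,u2);d1=d1[0]/np.linalg.norm(d1);d2=d2[0]/np.linalg.norm(d2)
    t=np.linalg.lstsq(np.c_[d1,-d2],o2-o1,rcond=None)[0]; a=o1+t[0]*d1;b=o2+t[1]*d2
    return (a+b)/2,np.linalg.norm(a-b)
def crop(c,x,y,w,h,k,name): cv2.imwrite("pics/"+name,cv2.resize(c["im"][y:y+h,x:x+w],None,fx=k,fy=k,interpolation=cv2.INTER_CUBIC))
E
python3 - <<'E'
from h import *
t=cam("top"); s=cam("scene")
a=cv2.resize(t["im"][195:275,205:385],None,fx=4.4,fy=4.4,interpolation=2)[:, :792]
b=cv2.resize(s["im"][150:240,190:390],None,fx=3.96,fy=3.96,interpolation=2)
b=b[:240*99//100]
cv2.imwrite("pics/c1.png",a); cv2.imwrite("pics/c2.png",cv2.resize(s["im"][150:250,190:390],None,fx=4,fy=4,interpolation=2))
for n,c in(("t",t),("s",s)):
    hsv=cv2.cvtColor(c["im"],cv2.COLOR_BGR2HSV)
    for nm,lo,hi in(("yellow",(22,130,110),(35,255,255)),("blue",(100,120,60),(125,255,255)),("dark",(0,0,0),(180,255,45)),("light",(0,0,140),(180,60,255))):
        m=cv2.inRange(hsv,lo,hi); k,l,st,ce=cv2.connectedComponentsWithStats(m)
        for i in range(1,k):
            x,y=ce[i]
            if st[i,4]>5 and ((n=="t" and 200<x<385 and 190<y<280) or (n=="s" and 180<x<390 and 150<y<270)): print(n,nm,st[i],ce[i].round(1))
E
```

```text
t yellow [243 207   5  15  53] [244.9 214.2]
t yellow [229 250   4  16  59] [230.6 257.1]
t yellow [215 254   6   5  22] [217.5 256.3]
t blue [217 251  10  12  66] [222.7 257. ]
t dark [223 207   9  13  31] [226.1 211.3]
t dark [230 210  12  12  75] [235.1 215.1]
t dark [227 227  13   4  18] [232.8 228.7]
t dark [241 226   9   2  12] [244.4 226.4]
t dark [231 247   4   3   6] [233.  247.5]
t dark [210 263   4   5   8] [211.6 265. ]
t dark [215 263   3   5   6] [216.3 265. ]
t light [     0     68    560    352 128299] [290.4 236.3]
t light [298 206   3   3   9] [299. 207.]
t light [ 298  209   72   55 2234] [332.7 235.7]
t light [374 211   4   4   7] [375.1 212.3]
t light [372 223   4   3   9] [373.3 224.1]
t light [288 247   4   4  10] [289.3 248.3]
t light [364 265   3   3   9] [365. 266.]
s yellow [359 197   7   5  27] [361.9 199. ]
s yellow [344 208  12  11  55] [349.1 213.2]
s yellow [301 230  12  13  65] [306.6 236. ]
s blue [353 200  14  23 210] [359.8 212.7]
s dark [353 205   4   3   8] [354.2 206.2]
s dark [338 210  42  36 846] [359.1 227.7]
s dark [ 297  226   42   43 1127] [318.1 247.6]
s dark [256 267   4   6  11] [257.6 269.5]
s light [    0    27   560   393 75215] [351.6 216.9]
s light [232 161   4   2   7] [233.7 161.6]
s light [216 162  10   9  33] [220.8 165.7]
s light [ 204  162   74   50 1642] [239.9 186.1]
s light [214 166   5   3   6] [216.2 167. ]
s light [195 179   4   3   9] [196.3 179.9]
s light [258 201   5   4   8] [260.2 202.5]
s light [285 201   3   2   6] [286.  201.5]
s light [256 208   7   5  10] [258.7 210. ]
s light [246 223   4   3  10] [247.2 224. ]
s light [240 253  21  17 249] [250.  261.1]
```

View pics/c1.png

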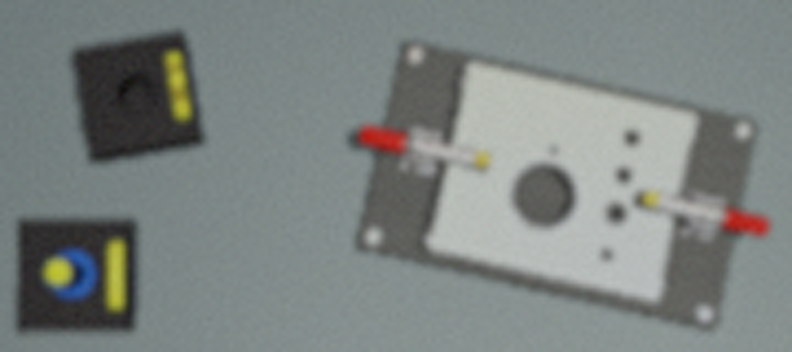

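View pics/c2.png

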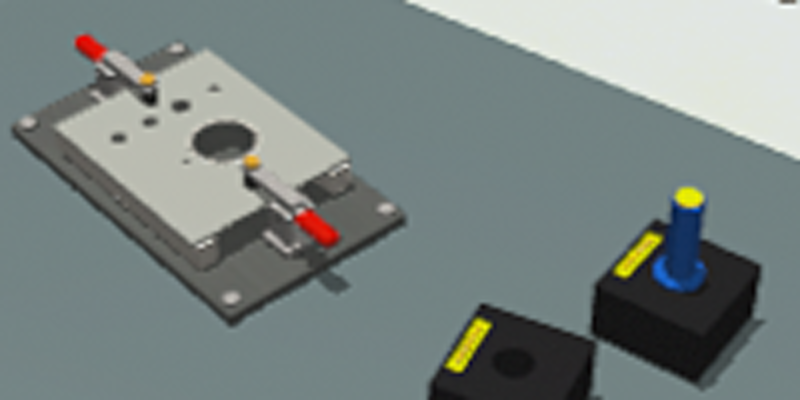

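Look-alikes for the stand: the one at top px (222,257), which holds the tool and is nearest the base (chosen), and the empty one at (236,216). The close crop shows the blue handle in the near stand. The tiny locating hole is above the big hole, at crop (554,150), which is top px (331,229).

```bash
cat > meas.py <<'E'
from h import *
t=cam("top"); s=cam("scene")
def sub(c,box,thr,z,nm,inv=True):
    x,y,w,h=box; k=6
    g=cv2.resize(cv2.cvtColor(c["im"],6)[y:y+h,x:x+w],None,fx=k,fy=k,interpolation=cv2.INTER_CUBIC)
    m=cv2.inRange(g,0,thr); n,l,st,ce=cv2.connectedComponentsWithStats(m)
    i=l[h*k//2,w*k//2] or 1+np.argmax(st[1:,4])
    cs=cv2.findContours((l==i).astype(np.uint8),0,1)[0]; q=max(cs,key=len)[:,0].astype(float)
    uv=(q+.5)/k-.5+[x,y]; P=plane(c,uv,z)
    (cx,cy),r=cv2.minEnclosingCircle(P[:,:2].astype(np.float32))
    A=np.c_[P[:,:2],np.ones(len(P))]; b=np.linalg.lstsq(A,(P[:,:2]**2).sum(1),rcond=None)[0]
    c0=b[:2]/2; print(nm,"fit",c0.round(4),"r",np.sqrt(b[2]+c0@c0).round(4),"minrect",cv2.minAreaRect((P[:,:2]*1000).astype(np.float32)))
    return c0
if __name__=="__main__":
    for thr in(110,125,140):
        sub(t,(318,228,23,23),thr,.038,f"T hole{thr}"); sub(s,(236,176,20,19),thr,.038,f"S hole{thr}")
    # locating hole: darkest centroid
    def dk(c,x,y,w,h,z,nm):
        g=cv2.cvtColor(c["im"],6)[y:y+h,x:x+w].astype(float); W=np.clip(np.median(g)-10-g,0,None); yy,xx=np.mgrid[y:y+h,x:x+w]
        uv=[(W*xx).sum()/W.sum(),(W*yy).sum()/W.sum()]; print(nm,uv,plane(c,uv,z))
    dk(t,328,226,6,6,.038,"T loc"); dk(s,234,187,5,6,.038,"S loc")
    sub(t,(205,240,36,34),62,.05,"T stand?")
    # panel rect in top
    hsv=cv2.cvtColor(t["im"],cv2.COLOR_BGR2HSV); m=cv2.inRange(hsv,(0,0,140),(180,60,255)); n,l,st,ce=cv2.connectedComponentsWithStats(m)
    i=l[225,320]; q=cv2.findContours((l==i).astype(np.uint8),0,1)[0]; q=max(q,key=len)[:,0]; print("panel",cv2.minAreaRect((plane(t,q,.038)[:,:2]*1000).astype(np.float32)))
    # tool button
    print("button two-view",two(t,[217.5,256.3],s,[361.9,199.0]))
    B=two(t,[217.5,256.3],s,[361.9,199.0])[0]
    print("T z.124",plane(t,[217.5,256.3],.124),"S",plane(s,[361.9,199.],.124))
    lab=[t["im"].shape]; print("label T",plane(t,[230.6,257.1],.05),"S",plane(s,[349.1,213.2],.05))
E
python3 meas.py
```

```text
T hole110 fit [ 0.5522 -0.1644] r 0.022 minrect ((552.3048706054688, -164.17608642578125), (43.79309844970703, 44.364505767822266), 88.10585021972656)
S hole110 fit [ 0.5499 -0.164 ] r 0.0224 minrect ((549.951171875, -164.1792755126953), (44.02976989746094, 47.14555740356445), 68.54655456542969)
T hole125 fit [ 0.5522 -0.1641] r 0.0232 minrect ((552.1434936523438, -164.11793518066406), (46.483463287353516, 46.818275451660156), 25.15362548828125)
S hole125 fit [ 0.55   -0.1638] r 0.0232 minrect ((550.0661010742188, -163.79893493652344), (46.53582000732422, 47.22236251831055), 85.62036895751953)
T hole140 fit [ 0.5522 -0.1639] r 0.0244 minrect ((552.319091796875, -163.6094512939453), (48.342777252197266, 48.92311096191406), 88.12130737304688)
S hole140 fit [ 0.5501 -0.1637] r 0.0239 minrect ((550.205078125, -163.73472595214844), (47.731849670410156, 48.218040466308594), 87.78400421142578)
T loc [np.float64(330.0925925925926), np.float64(229.05555555555554)] [[ 0.58583897 -0.17136674  0.038     ]]
S loc [np.float64(236.66906474820144), np.float64(188.9136690647482)] [[ 0.58113312 -0.17355246  0.038     ]]
T stand? fit [0.4978 0.1955] r 0.006 minrect ((497.3937683105469, 194.13490295410156), (7.414830207824707, 16.921401977539062), 82.10043334960938)
panel ((562.1658935546875, -181.30841064453125), (247.82183837890625, 151.71937561035156), 75.71755981445312)
button two-view (array([0.49827866, 0.20039771, 0.12424436]), np.float64(0.0013011695451090224))
T z.124 [[0.49859957 0.1998602  0.124     ]] S [[0.49761785 0.20081192 0.124     ]]
label T [[0.49707324 0.16733164 0.05      ]] S [[0.49317677 0.16616661 0.05      ]]
```

Call:
send_rows(moves="0 0 0.1783 -0.9 -0.695 0.16 1;0 0 0.1783 -0.9 -0.695 0.16 1;0 0 0.1783 -0.9 -0.695 0.16 1;0 0 0.1783 -0.9 -0.695 0.16 1;0 0 0.1783 -0.9 -0.695 0.16 1;0 0 0.1783 -0.9 -0.695 0.16 1;0 0 0.1783 -0.9 -0.695 0.16 1;0 0 0.1783 -0.9 -0.695 0.16 1", newtons=60)

```text
time: 1.3
eef_pos: [0.395, 0.4045, 0.2134]
tcp_rot: [0.706, 0.708, 0.0, 0.0]
contact_force: [-0.3, -0.3, 0.7]
opening: 0.999
finger_force: 0.0
```

Call:
send_rows(moves="0 0 0 -1 0.515 0.1 1;0 0 0 -1 0.515 0.1 1;0 0 0 -1 0.515 0.1 1;0 0 0 -1 0.515 0.1 1;0 0 0 -1 0.515 0.1 1;0 0 0 -1 0.515 0.1 1")

```text
time: 2.05
eef_pos: [0.4981, 0.2049, 0.1933]
tcp_rot: [0.707, 0.708, 0.0, -0.0]
contact_force: [0.8, -0.6, -0.3]
opening: 1.002
finger_force: 0.0
```

```bash
python3 - <<'E'
from h import *
s=ctrl.get_state(); print(s["eef_pos"],s["tcp_rot"],s["contact_force"])
c=cam("scene"); crop(c,310,130,100,110,5,"g1.png")
E
```

```text
[0.49805081 0.20493283 0.19333562] [ 7.06502218e-01  7.07710791e-01  4.18597305e-05 -2.27681042e-04] [ 0.82701495 -0.56615966 -0.3386322 ]
```

View pics/g1.png

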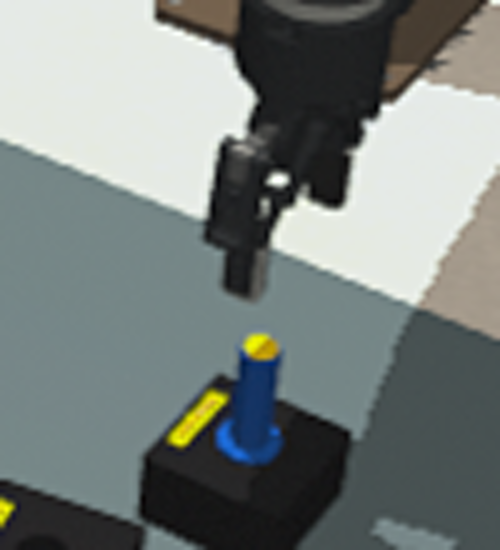

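The picture shows the open gripper above the handle, with the button at crop (262,347). I'll descend and grip.

Call:
send_rows(moves="0 0 0 -0.023 0 0.2 1;0 0 0 -0.023 0 0.4 1;0 0 0 -0.023 0 0.55 1;0 0 0 -0.023 0 0.55 1;0 0 0 -0.023 0 0.55 -1;0 0 0 -0.023 0 0.55 -1;0 0 0 -0.023 0 0.55 -1;0 0 0 -0.023 0 0.55 -1;0 0 0 -0.023 0 0.55 -1;0 0 0 -0.023 0 0.55 -1;0 0 0 -0.023 0 0.55 -1", newtons=60)

```text
time: 3.48
eef_pos: [0.4992, 0.2001, 0.0846]
tcp_rot: [0.707, 0.707, 0.001, 0.0]
contact_force: [-0.8, 0.0, 5.3]
opening: 0.248
finger_force: 58.7
```

Call:
send_rows(moves="0 0 0 0 0 0 -1;0 0 0 0 0 -0.1 -1;0 0 0 0 0 -0.25 -1;0 0 0 0 0 -0.4 -1;0 0 0 0 0 -0.5 -1;0 0 0 0 0 -0.5 -1;0 0 0 0 0 -0.5 -1")

```text
time: 4.35
eef_pos: [0.4974, 0.1996, 0.1817]
tcp_rot: [0.707, 0.707, -0.001, -0.001]
contact_force: [0.3, 0.4, -0.9]
opening: 0.247
finger_force: 58.8
```

```bash
python3 - <<'E'
from h import *
s=ctrl.get_state(); print(s["eef_pos"],s["tcp_rot"],s["contact_force"],s["opening"])
c=cam("scene"); p=s["eef_pos"]-[0,0,.033]
for dz in(.074,0,-.024,-.038): print(dz,proj(c,p+[0,0,dz]))
u,v=proj(c,p-[0,0,.02])[0].astype(int); crop(c,u-25,v-30,50,50,12,"g2.png"); print(u-25,v-30)
E
```

```text
[0.49735199 0.19964386 0.18173712] [ 7.06897495e-01  7.07314844e-01 -1.07162840e-03 -7.03169391e-04] [ 0.31062046  0.39846019 -0.86909437] 0.24714198268203774
0.074 [[365.50536634 169.81189714]]
0 [[362.51470897 191.79862025]]
-0.024 [[361.590911   198.57830862]]
-0.038 [[361.06192085 202.45801469]]
336 167
```

View pics/g2.png

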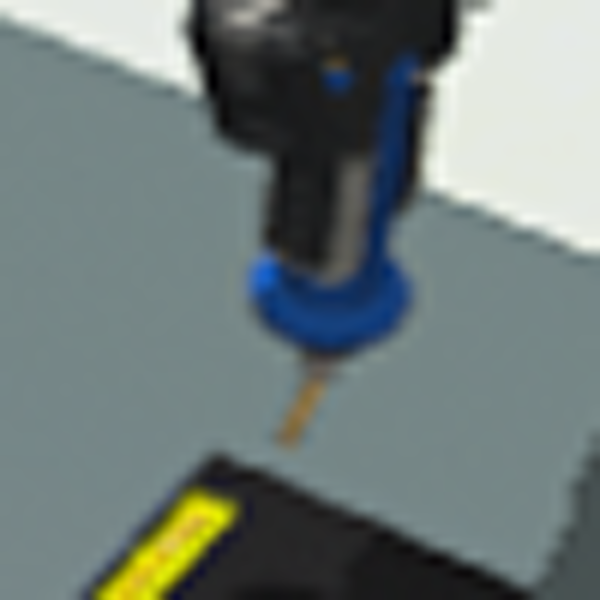

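The brass blade's foot points left and down in the crop, from (320,375) to (287,440). That is about -22° ± 20° in the world frame, and at the start it should point at about 126°. I'll carry the tool over the hole and turn the wrist.

Call:
send_rows(moves="0 0 0 -0.3 0.04 0 -1;0 0 0 -0.6 0.08 0 -1;0 0 0 -0.9 0.12 0 -1;0 0 0 -1 0.134 0 -1")

```text
time: 4.9
eef_pos: [0.5247, -0.0028, 0.1819]
tcp_rot: [0.708, 0.706, -0.001, -0.001]
contact_force: [0.1, 0.1, -1.4]
opening: 0.247
finger_force: 58.8
```

Call:
send_rows(moves="0 0 -0.029 -0.25 0.04 0 -1;0 0 -0.058 -0.5 0.08 0 -1;0 0 -0.087 -0.75 0.12 0 -1;0 0 -0.116 -0.818 0.134 0 -1;0 0 -0.145 -0.818 0.134 0 -1;0 0 -0.174 -0.818 0.134 0 -1;0 0 -0.203 -0.818 0.134 0 -1;0 0 -0.232 -0.818 0.134 0 -1;0 0 -0.261 -0.818 0.134 0 -1;0 0 -0.29 -0.818 0.134 0 -1;0 0 -0.319 -0.818 0.134 0 -1;0 0 -0.347 -0.818 0.134 0 -1")

```text
time: 6.4
eef_pos: [0.5517, -0.1625, 0.1818]
tcp_rot: [-0.304, 0.953, 0.001, -0.001]
contact_force: [-0.0, -0.1, -1.0]
opening: 0.247
finger_force: 58.8
```

```bash
python3 - <<'E'
from h import *
s=ctrl.get_state(); print(s["time"],s["eef_pos"],s["tcp_rot"],s["contact_force"],s["qpos"])
c=cam("scene"); p=s["eef_pos"]-[0,0,.0346]
for dz in(.0025,-.024,-.036): print(dz,proj(c,p+[0,0,dz]))
for a in(60,90,120,150,180): print(a,proj(c,p+[.0095*np.cos(np.radians(a)),.0095*np.sin(np.radians(a)),-.036]))
u,v=proj(c,p-[0,0,.02])[0].astype(int); crop(c,u-25,v-25,50,50,12,"g3.png"); print(u-25,v-25)
E
```

```text
6.4 [ 0.55170342 -0.1625105   0.1818387 ] [-3.03523834e-01  9.52822878e-01  1.09460712e-03 -8.04449600e-04] [-0.02351792 -0.1320656  -1.04449122] [-4.62993982e-01  1.30373545e-01  1.88025463e+00  4.94439282e-04
  1.13364419e+00 -2.65077841e+00]
0.0025 [[243.38108168 155.68646975]]
-0.024 [[243.89928276 162.94858143]]
-0.036 [[244.12991336 166.17961401]]
60 [[245.3110221  167.94691273]]
90 [[246.63944473 167.28776854]]
120 [[247.29000562 166.33401723]]
150 [[247.0923078  165.34346158]]
180 [[246.10469643 164.58044041]]
218 136
```

View pics/g3.png

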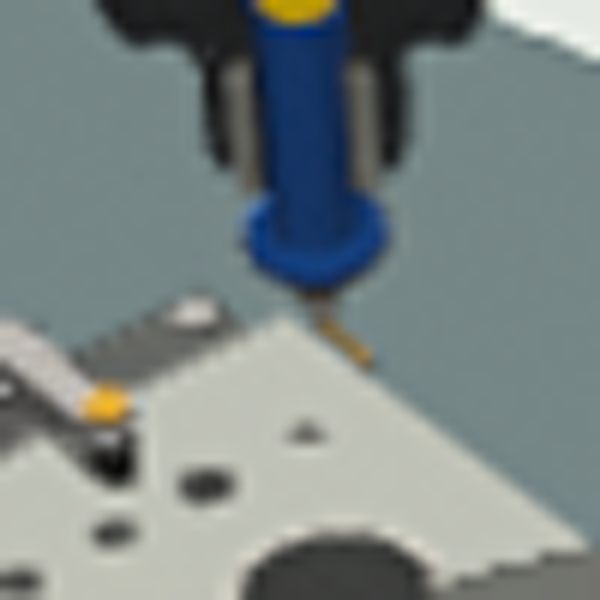

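The guard is at crop (316,240) and the foot tip at (368,362), so the foot points at about 125° in the world frame. That is the trailing-inward direction I need. Now I'll descend inside the hole.

Call:
send_rows(moves="0 0 0 -0.026 -0.042 0.1 -1;0 0 0 -0.026 -0.042 0.16 -1;0 0 0 -0.026 -0.042 0.22 -1;0 0 0 -0.026 -0.042 0.28 -1;0 0 0 -0.026 -0.042 0.33 -1;0 0 0 -0.026 -0.042 0.37 -1;0 0 0 -0.026 -0.042 0.397 -1;0 0 0 -0.026 -0.042 0.397 -1;0 0 0 -0.026 -0.042 0.397 -1")

```text
time: 7.58
eef_pos: [0.5615, -0.1677, 0.1043]
tcp_rot: [-0.3, 0.954, -0.0, 0.0]
contact_force: [-0.5, -0.3, -1.6]
opening: 0.25
finger_force: 58.8
```

```bash
cat > plan.py <<'E'
import numpy as np
from scipy.spatial.transform import Rotation as R
def rows(P0,pts,q):  # world targets -> rows in tool axes; returns text and commanded end
    M=R.from_quat(q).as_matrix(); r=np.round((np.array(pts)-P0)@M/.2,3)
    return ";".join("0 0 0 %g %g %g -1"%tuple(x+0.) for x in r), P0+M@(r[-1]*.2)
E
python3 - <<'E'
from plant import ctrl
import plan,numpy as np
s=ctrl.get_state();print(s["time"],s["eef_pos"],s["contact_force"],s["wrist_torque"],s["tcp_rot"])
C=np.array([.5511,-.1639]);y=-14.3
P=s["eef_pos"]; q=s["tcp_rot"]
def pt(th,r): a=np.radians(th+y); return [*(C+r*np.array([np.cos(a),np.sin(a)])),P[2]]
for st in ([(8,.016),(7,.020),(6,.023),(5,.025),(4.5,.026),(4.5,.026)],[(4,.0265),(3,.027),(2,.0275),(1.5,.028),(1.5,.028)]):
    t,P2=plan.rows(P,[pt(*a) for a in st],q); print(t,P2); P=np.r_[P2[:2],P[2]]
E
```

```text
7.575 [ 0.56146929 -0.16772131  0.10434664] [-0.49567562 -0.30193038 -1.64676518] [-0.02036225 -0.01591746  0.02377038] [-3.00348117e-01  9.53829570e-01 -2.84252421e-04  2.83205588e-04]
0 0 0 -0.029 -0.007 0 -1;0 0 0 -0.042 -0.022 0 -1;0 0 0 -0.052 -0.033 0 -1;0 0 0 -0.058 -0.042 0 -1;0 0 0 -0.061 -0.046 0 -1;0 0 0 -0.061 -0.046 0 -1 [ 0.57673944 -0.16827133  0.1043577 ]
0 0 0 -0.001 -0.003 0 -1;0 0 0 -0.001 -0.006 0 -1;0 0 0 -0.001 -0.01 0 -1;0 0 0 -0.002 -0.012 0 -1;0 0 0 -0.002 -0.012 0 -1 [ 0.57844238 -0.17000914  0.1043485 ]
```

Call:
send_rows(moves="0 0 0 -0.029 -0.007 0.009 -1;0 0 0 -0.042 -0.022 0.009 -1;0 0 0 -0.052 -0.033 0.009 -1;0 0 0 -0.058 -0.042 0.009 -1;0 0 0 -0.061 -0.046 0.009 -1;0 0 0 -0.061 -0.046 0.009 -1")

```text
time: 8.32
eef_pos: [0.5764, -0.1682, 0.1021]
tcp_rot: [-0.3, 0.954, 0.0, -0.0]
contact_force: [0.8, -0.4, -1.2]
opening: 0.252
finger_force: 58.8
```

```bash
python3 - <<'E'
from h import *
s=ctrl.get_state(); print(s["time"],s["eef_pos"],s["contact_force"],s["wrist_torque"])
c=cam("scene"); s2=ctrl.get_state(); print(s2["eef_pos"],s2["contact_force"])
a=c["im"][150:210,205:285]; cv2.imwrite("pics/g4.png",cv2.resize(a,None,fx=10,fy=10,interpolation=2))
E
```

```text
8.325 [ 0.57643245 -0.16816341  0.10208609] [ 0.76558088 -0.38986475 -1.21898276] [ 0.03338942 -0.00530918  0.01133265]
[ 0.57638856 -0.16811141  0.10209866] [ 0.05145746  0.44999272 -0.58007673]
```

View pics/g4.png

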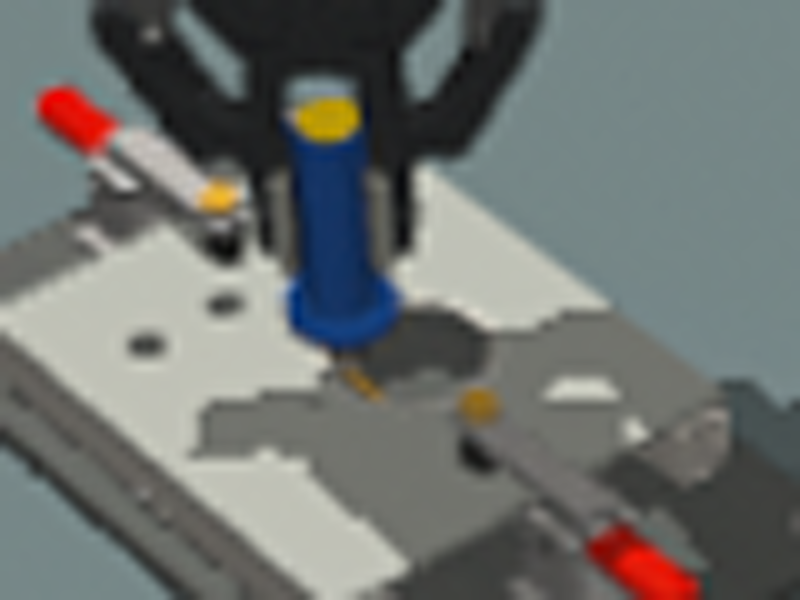

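```bash
python3 - <<'E'
from h import *
c=cam("scene"); C=np.array([.5511,-.1639,.038])
f=lambda P:((proj(c,P)-[205,150])*10).round(0)
for a in range(0,360,45): print(a-14,f(C+.025*np.array([np.cos(np.radians(a-14.3)),np.sin(np.radians(a-14.3)),0])).tolist())
p=np.array([.5762,-.168,.0685])
print("guard",f(p+[0,0,.0025]),"top",f(p+[0,0,.074]),"ax-24",f(p-[0,0,.024]))
for a in(90,110,125,140,160): print(a,f(p+[.009*np.cos(np.radians(a)),.009*np.sin(np.radians(a)),-.033]),f(p+[.009*np.cos(np.radians(a)),.009*np.sin(np.radians(a)),-.038]))
E
```

```text
-14 [[338.0, 383.0]]
31 [[392.0, 401.0]]
76 [[452.0, 388.0]]
121 [[483.0, 353.0]]
166 [[467.0, 315.0]]
211 [[413.0, 298.0]]
256 [[354.0, 310.0]]
301 [[322.0, 345.0]]
guard [[334. 303.]] top [[318. 112.]] ax-24 [[340. 371.]]
90 [[365. 404.]] [[366. 417.]]
110 [[369. 398.]] [[370. 411.]]
125 [[371. 393.]] [[372. 406.]]
140 [[370. 389.]] [[371. 401.]]
160 [[367. 383.]] [[368. 395.]]
```

The picture shows the tool over the near (+x) side of the hole, with the guard at (343,308). The blade passes over the rim at (345–380, 370–397) and its foot disappears behind the near edge into the hole. Next I'll ease it outward.

Call:
send_rows(moves="0 0 0 -0.001 -0.003 0 -1;0 0 0 -0.001 -0.006 0 -1;0 0 0 -0.001 -0.01 0 -1;0 0 0 -0.002 -0.012 0 -1;0 0 0 -0.002 -0.012 0 -1")

```text
time: 9.05
eef_pos: [0.5782, -0.1699, 0.1022]
tcp_rot: [-0.3, 0.954, -0.0, 0.0]
contact_force: [0.5, -0.1, -0.4]
opening: 0.251
finger_force: 58.8
```

```bash
python3 - <<'E'
from h import *
import plan
C=np.array([.5511,-.1639]); y=-14.3; e=np.array([np.cos(np.radians(y)),np.sin(np.radians(y)),0])
F=[]
for i in range(3):
    s=ctrl.get_state(); F.append(s["contact_force"]); ctrl.read_camera("top")
F=np.array(F);print(F.round(2),F.mean(0)@e); P=s["eef_pos"]; d=P[:2]-C; print(P,np.hypot(*d),np.degrees(np.arctan2(d[1],d[0]))-y,s["wrist_torque"])
E
```

```text
[[ 0.47 -0.1  -0.38]
 [-0.06 -0.73 -0.41]
 [ 0.65 -0.68 -0.98]] 0.465634826099289
[ 0.57812215 -0.16986249  0.10209583] 0.027672148540487333 1.8569493270585244 [0.02854407 0.04747933 0.03180739]
```

Call:
send_rows(moves="0 0 0 -0.001 -0.002 0 -1;0 0 0 -0.002 -0.004 0 -1;0 0 0 -0.003 -0.006 0 -1;0 0 0 -0.003 -0.007 0 -1;0 0 0 -0.003 -0.007 0 -1")

```text
time: 9.82
eef_pos: [0.5793, -0.1706, 0.102]
tcp_rot: [-0.3, 0.954, 0.0, -0.0]
contact_force: [-0.8, 1.1, -0.5]
opening: 0.249
finger_force: 58.8
```

```bash
cat > fc.py <<'E'
from h import *
C=np.array([.5511,-.1639]); y=-14.3
F=[];Q=[]
for i in range(3):
    s=ctrl.get_state(); F.append(s["contact_force"]); Q.append(s["eef_pos"]); ctrl.read_camera("top")
F=np.mean(F,0)-[0,-.1,-1.]; P=np.mean(Q,0); d=P[:2]-C; a=np.arctan2(d[1],d[0]); r=d/np.hypot(*d)
print("t",s["time"],"F",F.round(2),"Frad",(F[:2]@r).round(2),"Fcw",(F[:2]@[np.sin(a),-np.cos(a)]).round(2),"P",P.round(4),"r",np.hypot(*d).round(4),"th",np.degrees(a)-y,"tq",s["wrist_torque"].round(3))
E
python3 fc.py
```

```text
t 9.925 F [-0.6   1.34  0.19] Frad -0.9 Fcw -1.16 P [ 0.5794 -0.1706  0.1021] r 0.029 th 0.9850715006204656 tq [ 0.117  0.156 -0.016]
```

```bash
cat > nx.py <<'E'
# nx.py ncalls degpercall target_N [theta:F ...extra samples of earlier calls as x,y,fx,fy]
import sys,json,os
from h import *
import plan
C=np.array([.5511,-.1639]); y=-14.3; k=2.; Z=.102
n=int(sys.argv[1]); dg=float(sys.argv[2]); tgt=float(sys.argv[3])
L=json.load(open("log.json")) if os.path.exists("log.json") else []
for a in sys.argv[4:]: L.append([float(v) for v in a.split(",")])
F=[];Q=[]
for i in range(2):
    s=ctrl.get_state(); F.append(s["contact_force"]); Q.append(s["eef_pos"]); ctrl.read_camera("top")
s=ctrl.get_state(); F.append(s["contact_force"]); Q.append(s["eef_pos"])
F=np.mean(F,0)-[0,-.1,-1.]; P=np.mean(Q,0); L.append([P[0],P[1],F[0],F[1]]); json.dump(L,open("log.json","w"))
A=[[1/.5,0,0],[0,1/1.,0],[0,0,1/1.]]; b=[28.2/.5,0,0]
for i,(px,py,fx,fy) in enumerate(L):
    d=np.array([px,py])-C; r=np.hypot(*d); u=d/r; f=-(u@[fx,fy]); w=1/.35
    A.append(np.r_[1,u]*w); b.append((r*1e3-max(f,0)/k)*w)
rho,ox,oy=np.linalg.lstsq(np.array(A),np.array(b),rcond=None)[0]
th=np.degrees(np.arctan2(d[1],d[0]))
print("t",s["time"],"th",round(th-y,1),"Frad",round(f,2),"Fcw",round(F[:2]@[u[1],-u[0]],2),"Fz",F[2].round(2),"P",P.round(4),"r",round(r*1e3,2),"fit",np.round([rho,ox,oy],2))
r0=r*1e3; T=th
for j in range(n):
    pts=[]
    for i in range(12):
        T-=dg/12; a=np.radians(T); u=np.array([np.cos(a),np.sin(a)])
        m=rho+u@[ox,oy]+tgt/k; wt=min(1,(j*12+i+1)/5); rr=wt*m+(1-wt)*r0
        pts.append([*(C+u*rr/1e3),Z])
    t,P=plan.rows(P,pts,s["tcp_rot"]); print("r_end",round(rr,2)); print(t)
E
python3 nx.py 1 15 2.5
```

```text
t 10.075 th 0.9 Frad 0.39 Fcw -0.64 Fz -0.09 P [ 0.5794 -0.1706  0.1021] r 29.1 fit [28.33  0.5  -0.12]
r_end 30.07
0 0 0 0.002 -0.003 0.001 -1;0 0 0 0.004 -0.006 0.001 -1;0 0 0 0.005 -0.008 0.001 -1;0 0 0 0.007 -0.011 0.001 -1;0 0 0 0.01 -0.014 0.001 -1;0 0 0 0.012 -0.016 0.001 -1;0 0 0 0.015 -0.018 0.001 -1;0 0 0 0.018 -0.019 0.001 -1;0 0 0 0.021 -0.021 0.001 -1;0 0 0 0.023 -0.023 0.001 -1;0 0 0 0.026 -0.024 0.001 -1;0 0 0 0.029 -0.026 0.001 -1
```

Call:
send_rows(moves="0 0 0 0.002 -0.003 0.001 -1;0 0 0 0.004 -0.006 0.001 -1;0 0 0 0.005 -0.008 0.001 -1;0 0 0 0.007 -0.011 0.001 -1;0 0 0 0.01 -0.014 0.001 -1;0 0 0 0.012 -0.016 0.001 -1;0 0 0 0.015 -0.018 0.001 -1;0 0 0 0.018 -0.019 0.001 -1;0 0 0 0.021 -0.021 0.001 -1;0 0 0 0.023 -0.023 0.001 -1;0 0 0 0.026 -0.024 0.001 -1;0 0 0 0.029 -0.026 0.001 -1")

```text
time: 11.58
eef_pos: [0.5778, -0.1782, 0.102]
tcp_rot: [-0.3, 0.954, 0.0, 0.0]
contact_force: [-2.0, 3.9, 1.7]
opening: 0.247
finger_force: 59.1
```

```bash
python3 nx.py 1 15 2.5
```

```text
t 11.675 th -14.0 Frad 3.26 Fcw -2.16 Fz 2.58 P [ 0.5777 -0.1783  0.102 ] r 30.25 fit [28.31  0.48  0.06]
r_end 29.87
0 0 0 0.003 -0.001 0 -1;0 0 0 0.006 -0.002 0 -1;0 0 0 0.009 -0.003 0 -1;0 0 0 0.013 -0.004 0 -1;0 0 0 0.016 -0.005 0 -1;0 0 0 0.019 -0.006 0 -1;0 0 0 0.022 -0.007 0 -1;0 0 0 0.025 -0.008 0 -1;0 0 0 0.028 -0.009 0 -1;0 0 0 0.031 -0.01 0 -1;0 0 0 0.034 -0.01 0 -1;0 0 0 0.038 -0.011 0 -1
```

Call:
send_rows(moves="0 0 0 0.003 -0.001 0 -1;0 0 0 0.006 -0.002 0 -1;0 0 0 0.009 -0.003 0 -1;0 0 0 0.013 -0.004 0 -1;0 0 0 0.016 -0.005 0 -1;0 0 0 0.019 -0.006 0 -1;0 0 0 0.022 -0.007 0 -1;0 0 0 0.025 -0.008 0 -1;0 0 0 0.028 -0.009 0 -1;0 0 0 0.031 -0.01 0 -1;0 0 0 0.034 -0.01 0 -1;0 0 0 0.038 -0.011 0 -1")

```text
time: 13.18
eef_pos: [0.5727, -0.1844, 0.102]
tcp_rot: [-0.3, 0.954, 0.0, 0.0]
contact_force: [-0.8, 4.1, 1.6]
opening: 0.252
finger_force: 59.2
```

```bash
python3 nx.py 2 15 2.5
```

```text
t 13.275 th -29.3 Frad 3.5 Fcw -2.39 Fz 2.22 P [ 0.5727 -0.1844  0.1019] r 29.79 fit [28.26  0.64  0.65]
r_end 29.29
0 0 0 0.003 0 0 -1;0 0 0 0.006 -0.001 0 -1;0 0 0 0.01 -0.001 0 -1;0 0 0 0.013 -0.001 0 -1;0 0 0 0.016 -0.001 0 -1;0 0 0 0.019 -0.001 0 -1;0 0 0 0.023 -0.001 0 -1;0 0 0 0.026 -0.001 0 -1;0 0 0 0.029 -0.001 0 -1;0 0 0 0.032 -0.001 0 -1;0 0 0 0.035 0 0 -1;0 0 0 0.039 0 0 -1
r_end 29.07
0 0 0 0.003 0 0 -1;0 0 0 0.006 0.001 0 -1;0 0 0 0.009 0.001 0 -1;0 0 0 0.012 0.002 0 -1;0 0 0 0.015 0.002 0 -1;0 0 0 0.019 0.003 0 -1;0 0 0 0.022 0.004 0 -1;0 0 0 0.025 0.004 0 -1;0 0 0 0.028 0.005 0 -1;0 0 0 0.031 0.006 0 -1;0 0 0 0.034 0.007 0 -1;0 0 0 0.037 0.008 0 -1
```

Call:
send_rows(moves="0 0 0 0.003 0 0 -1;0 0 0 0.006 -0.001 0 -1;0 0 0 0.01 -0.001 0 -1;0 0 0 0.013 -0.001 0 -1;0 0 0 0.016 -0.001 0 -1;0 0 0 0.019 -0.001 0 -1;0 0 0 0.023 -0.001 0 -1;0 0 0 0.026 -0.001 0 -1;0 0 0 0.029 -0.001 0 -1;0 0 0 0.032 -0.001 0 -1;0 0 0 0.035 0 0 -1;0 0 0 0.039 0 0 -1")

```text
time: 14.78
eef_pos: [0.5664, -0.1889, 0.102]
tcp_rot: [-0.3, 0.954, -0.0, 0.0]
contact_force: [0.4, 5.2, 1.8]
opening: 0.247
finger_force: 59.1
```

Call:
send_rows(moves="0 0 0 0.003 0 0 -1;0 0 0 0.006 0.001 0 -1;0 0 0 0.009 0.001 0 -1;0 0 0 0.012 0.002 0 -1;0 0 0 0.015 0.002 0 -1;0 0 0 0.019 0.003 0 -1;0 0 0 0.022 0.004 0 -1;0 0 0 0.025 0.004 0 -1;0 0 0 0.028 0.005 0 -1;0 0 0 0.031 0.006 0 -1;0 0 0 0.034 0.007 0 -1;0 0 0 0.037 0.008 0 -1")

```text
time: 16.27
eef_pos: [0.5595, -0.1918, 0.1021]
tcp_rot: [-0.3, 0.954, -0.0, 0.0]
contact_force: [0.6, 5.5, 2.1]
opening: 0.249
finger_force: 59.1
```

```bash
python3 nx.py 2 15 2.5
```

```text
t 16.375 th -59.0 Frad 4.46 Fcw -2.63 Fz 2.98 P [ 0.5595 -0.1918  0.102 ] r 29.15 fit [28.12  1.06  1.28]
r_end 28.13
0 0 0 0.003 0.002 0 -1;0 0 0 0.005 0.004 0 -1;0 0 0 0.008 0.005 0 -1;0 0 0 0.011 0.008 0 -1;0 0 0 0.013 0.01 0 -1;0 0 0 0.016 0.011 0 -1;0 0 0 0.018 0.013 0 -1;0 0 0 0.021 0.014 0 -1;0 0 0 0.024 0.016 0 -1;0 0 0 0.026 0.017 0 -1;0 0 0 0.029 0.019 0 -1;0 0 0 0.031 0.021 0 -1
r_end 27.88
0 0 0 0.003 0.002 0 -1;0 0 0 0.005 0.003 0 -1;0 0 0 0.008 0.005 0 -1;0 0 0 0.01 0.007 0 -1;0 0 0 0.012 0.009 0 -1;0 0 0 0.015 0.011 0 -1;0 0 0 0.017 0.013 0 -1;0 0 0 0.019 0.016 0 -1;0 0 0 0.021 0.018 0 -1;0 0 0 0.023 0.02 0 -1;0 0 0 0.025 0.022 0 -1;0 0 0 0.027 0.025 0 -1
```

Call:
send_rows(moves="0 0 0 0.003 0.002 0 -1;0 0 0 0.005 0.004 0 -1;0 0 0 0.008 0.005 0 -1;0 0 0 0.011 0.008 0 -1;0 0 0 0.013 0.01 0 -1;0 0 0 0.016 0.011 0 -1;0 0 0 0.018 0.013 0 -1;0 0 0 0.021 0.014 0 -1;0 0 0 0.024 0.016 0 -1;0 0 0 0.026 0.017 0 -1;0 0 0 0.029 0.019 0 -1;0 0 0 0.031 0.021 0 -1")

```text
time: 17.88
eef_pos: [0.5518, -0.192, 0.1019]
tcp_rot: [-0.3, 0.954, -0.0, -0.0]
contact_force: [2.4, 2.0, 1.3]
opening: 0.25
finger_force: 59.0
```

```bash
python3 nx.py 2 15 2.5
```

```text
t 17.975 th -74.5 Frad 2.1 Fcw -1.92 Fz 2.04 P [ 0.5517 -0.192   0.1019] r 28.09 fit [28.16  0.99  1.22]
r_end 27.98
0 0 0 0.003 0.002 -0.001 -1;0 0 0 0.005 0.003 -0.001 -1;0 0 0 0.008 0.005 -0.001 -1;0 0 0 0.01 0.007 -0.001 -1;0 0 0 0.012 0.009 -0.001 -1;0 0 0 0.015 0.011 -0.001 -1;0 0 0 0.017 0.013 -0.001 -1;0 0 0 0.019 0.015 -0.001 -1;0 0 0 0.021 0.018 -0.001 -1;0 0 0 0.023 0.02 -0.001 -1;0 0 0 0.025 0.022 -0.001 -1;0 0 0 0.027 0.025 -0.001 -1
r_end 27.86
0 0 0 0.002 0.002 0 -1;0 0 0 0.004 0.004 0 -1;0 0 0 0.006 0.007 0 -1;0 0 0 0.008 0.009 0 -1;0 0 0 0.009 0.012 0 -1;0 0 0 0.011 0.014 0 -1;0 0 0 0.013 0.017 0 -1;0 0 0 0.014 0.019 0 -1;0 0 0 0.016 0.022 0 -1;0 0 0 0.017 0.025 0 -1;0 0 0 0.019 0.027 0 -1;0 0 0 0.02 0.03 0 -1
```

Call:
send_rows(moves="0 0 0 0.003 0.002 -0.001 -1;0 0 0 0.005 0.003 -0.001 -1;0 0 0 0.008 0.005 -0.001 -1;0 0 0 0.01 0.007 -0.001 -1;0 0 0 0.012 0.009 -0.001 -1;0 0 0 0.015 0.011 -0.001 -1;0 0 0 0.017 0.013 -0.001 -1;0 0 0 0.019 0.015 -0.001 -1;0 0 0 0.021 0.018 -0.001 -1;0 0 0 0.023 0.02 -0.001 -1;0 0 0 0.025 0.022 -0.001 -1;0 0 0 0.027 0.025 -0.001 -1")

```text
time: 19.48
eef_pos: [0.5446, -0.191, 0.1022]
tcp_rot: [-0.3, 0.954, -0.0, 0.0]
contact_force: [1.8, 0.7, 0.2]
opening: 0.246
finger_force: 59.0
```

```bash
python3 nx.py 2 15 2.7
```

```text
t 19.575 th -89.4 Frad 1.37 Fcw -1.27 Fz 0.99 P [ 0.5445 -0.1909  0.1022] r 27.83 fit [28.27  0.82  1.19]
r_end 28.18
0 0 0 0.002 0.002 0.001 -1;0 0 0 0.005 0.004 0.001 -1;0 0 0 0.007 0.006 0.001 -1;0 0 0 0.009 0.009 0.001 -1;0 0 0 0.011 0.011 0.001 -1;0 0 0 0.013 0.013 0.001 -1;0 0 0 0.014 0.016 0.001 -1;0 0 0 0.016 0.019 0.001 -1;0 0 0 0.017 0.021 0.001 -1;0 0 0 0.019 0.024 0.001 -1;0 0 0 0.02 0.027 0.001 -1;0 0 0 0.022 0.029 0.001 -1
r_end 28.19
0 0 0 0.001 0.003 0 -1;0 0 0 0.002 0.006 0 -1;0 0 0 0.004 0.009 0 -1;0 0 0 0.005 0.012 0 -1;0 0 0 0.006 0.015 0 -1;0 0 0 0.007 0.017 0 -1;0 0 0 0.008 0.02 0 -1;0 0 0 0.009 0.023 0 -1;0 0 0 0.01 0.026 0 -1;0 0 0 0.01 0.029 0 -1;0 0 0 0.011 0.032 0 -1;0 0 0 0.012 0.035 0 -1
```

Call:
send_rows(moves="0 0 0 0.003 0.002 0.001 -1;0 0 0 0.006 0.003 0.001 -1;0 0 0 0.008 0.005 0.001 -1;0 0 0 0.01 0.008 0.001 -1;0 0 0 0.012 0.01 0.001 -1;0 0 0 0.014 0.012 0.001 -1;0 0 0 0.015 0.015 0.001 -1;0 0 0 0.017 0.018 0.001 -1;0 0 0 0.018 0.02 0.001 -1;0 0 0 0.02 0.023 0.001 -1;0 0 0 0.021 0.026 0.001 -1;0 0 0 0.023 0.028 0.001 -1")

```text
time: 21.08
eef_pos: [0.5379, -0.1891, 0.1022]
tcp_rot: [-0.3, 0.954, -0.0, 0.001]
contact_force: [4.8, 2.7, 1.4]
opening: 0.248
finger_force: 59.1
```

```bash
python3 nx.py 2 15 2.7
```

```text
t 21.175 th -103.4 Frad 4.17 Fcw -2.19 Fz 2.82 P [ 0.5379 -0.1891  0.1022] r 28.42 fit [28.1   1.02  1.13]
r_end 27.93
0 0 0 0.001 0.003 0.001 -1;0 0 0 0.002 0.006 0.001 -1;0 0 0 0.003 0.009 0.001 -1;0 0 0 0.003 0.012 0.001 -1;0 0 0 0.004 0.015 0.001 -1;0 0 0 0.005 0.018 0.001 -1;0 0 0 0.006 0.021 0.001 -1;0 0 0 0.007 0.024 0.001 -1;0 0 0 0.008 0.027 0.001 -1;0 0 0 0.009 0.029 0.001 -1;0 0 0 0.01 0.032 0.001 -1;0 0 0 0.01 0.035 0.001 -1
r_end 27.98
0 0 0 0.001 0.003 0 -1;0 0 0 0.001 0.006 0 -1;0 0 0 0.002 0.009 0 -1;0 0 0 0.002 0.012 0 -1;0 0 0 0.003 0.015 0 -1;0 0 0 0.003 0.018 0 -1;0 0 0 0.003 0.022 0 -1;0 0 0 0.003 0.025 0 -1;0 0 0 0.004 0.028 0 -1;0 0 0 0.004 0.031 0 -1;0 0 0 0.004 0.034 0 -1;0 0 0 0.004 0.037 0 -1
```

```bash
sed -i 's/k=2\./k=3.5/' nx.py; python3 nx.py 2 15 3
```

```text
t 21.275 th -103.4 Frad 4.1 Fcw -2.3 Fz 3.0 P [ 0.5379 -0.1891  0.1022] r 28.43 fit [28.22  1.13  0.54]
r_end 27.91
0 0 0 0.001 0.003 0.001 -1;0 0 0 0.002 0.006 0.001 -1;0 0 0 0.003 0.009 0.001 -1;0 0 0 0.004 0.012 0.001 -1;0 0 0 0.004 0.015 0.001 -1;0 0 0 0.005 0.018 0.001 -1;0 0 0 0.006 0.021 0.001 -1;0 0 0 0.007 0.024 0.001 -1;0 0 0 0.008 0.027 0.001 -1;0 0 0 0.009 0.03 0.001 -1;0 0 0 0.009 0.032 0.001 -1;0 0 0 0.01 0.035 0.001 -1
r_end 27.83
0 0 0 0.001 0.003 0 -1;0 0 0 0.001 0.006 0 -1;0 0 0 0.002 0.009 0 -1;0 0 0 0.002 0.012 0 -1;0 0 0 0.002 0.016 0 -1;0 0 0 0.003 0.019 0 -1;0 0 0 0.003 0.022 0 -1;0 0 0 0.003 0.025 0 -1;0 0 0 0.003 0.028 0 -1;0 0 0 0.003 0.031 0 -1;0 0 0 0.003 0.034 0 -1;0 0 0 0.003 0.037 0 -1
```

Call:
send_rows(moves="0 0 0 0.001 0.003 0.001 -1;0 0 0 0.002 0.006 0.001 -1;0 0 0 0.003 0.009 0.001 -1;0 0 0 0.004 0.012 0.001 -1;0 0 0 0.004 0.015 0.001 -1;0 0 0 0.005 0.018 0.001 -1;0 0 0 0.006 0.021 0.001 -1;0 0 0 0.007 0.024 0.001 -1;0 0 0 0.008 0.027 0.001 -1;0 0 0 0.009 0.03 0.001 -1;0 0 0 0.009 0.032 0.001 -1;0 0 0 0.01 0.035 0.001 -1")

```text
time: 22.78
eef_pos: [0.5324, -0.1848, 0.1021]
tcp_rot: [-0.3, 0.954, -0.001, 0.001]
contact_force: [4.8, 0.8, 1.8]
opening: 0.244
finger_force: 59.1
```

```bash
python3 nx.py 2 15 3
```

```text
t 22.875 th -117.6 Frad 3.99 Fcw -2.7 Fz 2.92 P [ 0.5324 -0.1848  0.1021] r 28.07 fit [28.18  1.17  0.51]
r_end 27.78
0 0 0 0 0.003 0 -1;0 0 0 0.001 0.006 0 -1;0 0 0 0.001 0.009 0 -1;0 0 0 0.001 0.012 0 -1;0 0 0 0.001 0.015 0 -1;0 0 0 0.002 0.018 0 -1;0 0 0 0.002 0.021 0 -1;0 0 0 0.002 0.024 0 -1;0 0 0 0.002 0.027 0 -1;0 0 0 0.002 0.03 0 -1;0 0 0 0.002 0.033 0 -1;0 0 0 0.002 0.036 0 -1
r_end 27.77
0 0 0 0 0.003 0 -1;0 0 0 0 0.006 0 -1;0 0 0 -0.001 0.009 0 -1;0 0 0 -0.001 0.012 0 -1;0 0 0 -0.001 0.015 0 -1;0 0 0 -0.002 0.018 0 -1;0 0 0 -0.002 0.021 0 -1;0 0 0 -0.003 0.024 0 -1;0 0 0 -0.004 0.027 0 -1;0 0 0 -0.004 0.03 0 -1;0 0 0 -0.005 0.033 0 -1;0 0 0 -0.006 0.036 0 -1
```

Call:
send_rows(moves="0 0 0 0 0.003 0 -1;0 0 0 0.001 0.006 0 -1;0 0 0 0.001 0.009 0 -1;0 0 0 0.001 0.012 0 -1;0 0 0 0.001 0.015 0 -1;0 0 0 0.001 0.018 0 -1;0 0 0 0.001 0.021 0 -1;0 0 0 0.001 0.024 0 -1;0 0 0 0.001 0.027 0 -1;0 0 0 0.001 0.03 0 -1;0 0 0 0.001 0.033 0 -1;0 0 0 0.001 0.036 0 -1")

```text
time: 24.38
eef_pos: [0.5279, -0.179, 0.1019]
tcp_rot: [-0.3, 0.954, -0.001, 0.0]
contact_force: [6.1, 0.6, 2.1]
opening: 0.248
finger_force: 59.2
```

```bash
python3 nx.py 2 15 3
```

```text
t 24.475 th -132.9 Frad 4.84 Fcw -2.51 Fz 2.77 P [ 0.5278 -0.1789  0.1019] r 27.71 fit [27.96  1.33  0.29]
r_end 27.46
0 0 0 0 0.003 0 -1;0 0 0 -0.001 0.006 0 -1;0 0 0 -0.001 0.009 -0.001 -1;0 0 0 -0.002 0.012 -0.001 -1;0 0 0 -0.002 0.015 -0.001 -1;0 0 0 -0.003 0.018 -0.001 -1;0 0 0 -0.003 0.021 -0.001 -1;0 0 0 -0.004 0.024 -0.001 -1;0 0 0 -0.005 0.027 -0.001 -1;0 0 0 -0.006 0.03 -0.001 -1;0 0 0 -0.006 0.032 -0.001 -1;0 0 0 -0.007 0.035 -0.001 -1
r_end 27.48
0 0 0 -0.001 0.003 0 -1;0 0 0 -0.002 0.006 0 -1;0 0 0 -0.003 0.009 0 -1;0 0 0 -0.004 0.012 0 -1;0 0 0 -0.005 0.014 0 -1;0 0 0 -0.007 0.017 0 -1;0 0 0 -0.008 0.02 0 -1;0 0 0 -0.009 0.022 0 -1;0 0 0 -0.011 0.025 0 -1;0 0 0 -0.012 0.028 0 -1;0 0 0 -0.014 0.03 0 -1;0 0 0 -0.015 0.033 0 -1
```

```bash
python3 - <<'E'
s=open('nx.py').read()
s=s.replace("A=[[1/.5,0,0],[0,1/1.,0],[0,0,1/1.]]; b=[28.2/.5,0,0]","A=[[1,0,0],[0,1/3.,0],[0,0,1/3.]]; b=[27.8,0,0]")
s=s.replace("th=np.degrees(np","res=.7*(r*1e3-max(f,0)/k-rho-u@[ox,oy]); print('res',res)\nth=np.degrees(np",1)
s=s.replace("+tgt/k; wt","+res+tgt/k; wt")
open('nx.py','w').write(s)
E
python3 nx.py 2 15 2.6
```

```text
res 0.005368370806985067
t 24.575 th -133.0 Frad 3.92 Fcw -3.01 Fz 3.21 P [ 0.5278 -0.1789  0.1019] r 27.71 fit [27.82  1.4   0.12]
r_end 27.2
0 0 0 -0.001 0.003 -0.001 -1;0 0 0 -0.001 0.006 -0.001 -1;0 0 0 -0.002 0.009 -0.001 -1;0 0 0 -0.003 0.012 -0.001 -1;0 0 0 -0.004 0.015 -0.001 -1;0 0 0 -0.004 0.018 -0.001 -1;0 0 0 -0.005 0.021 -0.001 -1;0 0 0 -0.005 0.023 -0.001 -1;0 0 0 -0.006 0.026 -0.001 -1;0 0 0 -0.007 0.029 -0.001 -1;0 0 0 -0.008 0.032 -0.001 -1;0 0 0 -0.009 0.035 -0.001 -1
r_end 27.17
0 0 0 0 0.003 0 -1;0 0 0 -0.001 0.005 0 -1;0 0 0 -0.003 0.008 0 -1;0 0 0 -0.004 0.011 0 -1;0 0 0 -0.005 0.014 0 -1;0 0 0 -0.006 0.016 0 -1;0 0 0 -0.007 0.019 0 -1;0 0 0 -0.009 0.022 0 -1;0 0 0 -0.01 0.024 0 -1;0 0 0 -0.012 0.027 0 -1;0 0 0 -0.013 0.03 0 -1;0 0 0 -0.015 0.032 0 -1
```

Good. Continuing with the slightly lighter path.

Call:
send_rows(moves="0 0 0 -0.001 0.003 -0.001 -1;0 0 0 -0.001 0.006 -0.001 -1;0 0 0 -0.002 0.009 -0.001 -1;0 0 0 -0.003 0.012 -0.001 -1;0 0 0 -0.004 0.015 -0.001 -1;0 0 0 -0.004 0.018 -0.001 -1;0 0 0 -0.005 0.021 -0.001 -1;0 0 0 -0.005 0.023 -0.001 -1;0 0 0 -0.006 0.026 -0.001 -1;0 0 0 -0.007 0.029 -0.001 -1;0 0 0 -0.008 0.032 -0.001 -1;0 0 0 -0.009 0.035 -0.001 -1")

```text
time: 26.08
eef_pos: [0.525, -0.1718, 0.1019]
tcp_rot: [-0.3, 0.954, 0.0, -0.0]
contact_force: [4.3, -2.3, 1.9]
opening: 0.246
finger_force: 59.2
```

```bash
python3 nx.py 2 15 2.7
```

```text
res -0.02579922548281961
t 26.175 th -149.1 Frad 3.13 Fcw -2.71 Fz 2.35 P [ 0.525  -0.1717  0.1018] r 27.28 fit [27.8   1.41  0.08]
r_end 27.13
0 0 0 -0.001 0.003 -0.001 -1;0 0 0 -0.002 0.006 -0.001 -1;0 0 0 -0.003 0.008 -0.001 -1;0 0 0 -0.005 0.011 -0.001 -1;0 0 0 -0.006 0.014 -0.001 -1;0 0 0 -0.007 0.016 -0.001 -1;0 0 0 -0.009 0.019 -0.001 -1;0 0 0 -0.01 0.021 -0.001 -1;0 0 0 -0.011 0.024 -0.001 -1;0 0 0 -0.013 0.027 -0.001 -1;0 0 0 -0.015 0.029 -0.001 -1;0 0 0 -0.016 0.032 -0.001 -1
r_end 27.19
0 0 0 -0.002 0.002 0 -1;0 0 0 -0.003 0.005 0 -1;0 0 0 -0.005 0.007 0 -1;0 0 0 -0.007 0.009 0 -1;0 0 0 -0.009 0.012 0 -1;0 0 0 -0.011 0.014 0 -1;0 0 0 -0.013 0.016 0 -1;0 0 0 -0.015 0.018 0 -1;0 0 0 -0.017 0.02 0 -1;0 0 0 -0.019 0.023 0 -1;0 0 0 -0.021 0.025 0 -1;0 0 0 -0.023 0.027 0 -1
```

Call:
send_rows(moves="0 0 0 -0.001 0.003 -0.001 -1;0 0 0 -0.002 0.006 -0.001 -1;0 0 0 -0.003 0.008 -0.001 -1;0 0 0 -0.005 0.011 -0.001 -1;0 0 0 -0.006 0.014 -0.001 -1;0 0 0 -0.007 0.016 -0.001 -1;0 0 0 -0.009 0.019 -0.001 -1;0 0 0 -0.01 0.021 -0.001 -1;0 0 0 -0.011 0.024 -0.001 -1;0 0 0 -0.013 0.027 -0.001 -1;0 0 0 -0.015 0.029 -0.001 -1;0 0 0 -0.016 0.032 -0.001 -1")

```text
time: 27.68
eef_pos: [0.5239, -0.1646, 0.102]
tcp_rot: [-0.3, 0.954, 0.0, -0.0]
contact_force: [2.4, -1.9, 0.7]
opening: 0.244
finger_force: 59.1
```

```bash
python3 nx.py 2 15 2.7
```

```text
res 0.05280707970097191
t 27.775 th -164.3 Frad 2.4 Fcw -1.76 Fz 1.24 P [ 0.5239 -0.1646  0.102 ] r 27.2 fit [27.84  1.39  0.15]
r_end 27.34
0 0 0 -0.002 0.002 0 -1;0 0 0 -0.003 0.005 0 -1;0 0 0 -0.005 0.007 0 -1;0 0 0 -0.007 0.01 0 -1;0 0 0 -0.009 0.012 0 -1;0 0 0 -0.01 0.014 0 -1;0 0 0 -0.012 0.017 0 -1;0 0 0 -0.014 0.019 0 -1;0 0 0 -0.016 0.021 0 -1;0 0 0 -0.019 0.023 0 -1;0 0 0 -0.021 0.025 0 -1;0 0 0 -0.023 0.027 0 -1
r_end 27.51
0 0 0 -0.002 0.002 0 -1;0 0 0 -0.004 0.004 0 -1;0 0 0 -0.007 0.006 0 -1;0 0 0 -0.009 0.008 0 -1;0 0 0 -0.011 0.01 0 -1;0 0 0 -0.014 0.012 0 -1;0 0 0 -0.016 0.013 0 -1;0 0 0 -0.019 0.015 0 -1;0 0 0 -0.021 0.017 0 -1;0 0 0 -0.024 0.018 0 -1;0 0 0 -0.026 0.02 0 -1;0 0 0 -0.029 0.021 0 -1
```

Call:
send_rows(moves="0 0 0 -0.002 0.002 0 -1;0 0 0 -0.003 0.005 0 -1;0 0 0 -0.005 0.007 0 -1;0 0 0 -0.007 0.01 0 -1;0 0 0 -0.009 0.012 0 -1;0 0 0 -0.01 0.014 0 -1;0 0 0 -0.012 0.017 0 -1;0 0 0 -0.014 0.019 0 -1;0 0 0 -0.016 0.021 0 -1;0 0 0 -0.019 0.023 0 -1;0 0 0 -0.021 0.025 0 -1;0 0 0 -0.023 0.027 0 -1")

```text
time: 29.28
eef_pos: [0.5246, -0.1576, 0.102]
tcp_rot: [-0.3, 0.954, 0.0, -0.0]
contact_force: [2.3, -2.9, 0.7]
opening: 0.247
finger_force: 59.1
```

```bash
python3 nx.py 2 15 2.8
```

```text
res 0.07411544350021164
t 29.375 th 180.8 Frad 1.87 Fcw -1.35 Fz 2.08 P [ 0.5246 -0.1575  0.102 ] r 27.24 fit [27.89  1.38  0.22]
r_end 27.65
0 0 0 -0.002 0.002 0 -1;0 0 0 -0.004 0.004 0 -1;0 0 0 -0.006 0.006 0 -1;0 0 0 -0.009 0.008 0 -1;0 0 0 -0.011 0.01 0 -1;0 0 0 -0.013 0.012 0 -1;0 0 0 -0.016 0.014 0 -1;0 0 0 -0.018 0.016 0 -1;0 0 0 -0.021 0.017 0 -1;0 0 0 -0.023 0.019 0 -1;0 0 0 -0.026 0.02 0 -1;0 0 0 -0.029 0.022 0 -1
r_end 27.91
0 0 0 -0.002 0.001 0 -1;0 0 0 -0.005 0.002 0 -1;0 0 0 -0.008 0.004 0 -1;0 0 0 -0.01 0.005 0 -1;0 0 0 -0.013 0.006 0 -1;0 0 0 -0.016 0.007 0 -1;0 0 0 -0.019 0.008 0 -1;0 0 0 -0.022 0.009 0 -1;0 0 0 -0.025 0.01 0 -1;0 0 0 -0.028 0.011 0 -1;0 0 0 -0.03 0.012 0 -1;0 0 0 -0.033 0.013 0 -1
```

Call:
send_rows(moves="0 0 0 -0.002 0.002 0 -1;0 0 0 -0.004 0.004 0 -1;0 0 0 -0.006 0.006 0 -1;0 0 0 -0.009 0.008 0 -1;0 0 0 -0.011 0.01 0 -1;0 0 0 -0.013 0.012 0 -1;0 0 0 -0.016 0.014 0 -1;0 0 0 -0.018 0.016 0 -1;0 0 0 -0.021 0.017 0 -1;0 0 0 -0.023 0.019 0 -1;0 0 0 -0.026 0.02 0 -1;0 0 0 -0.029 0.022 0 -1")

```text
time: 30.88
eef_pos: [0.5269, -0.1507, 0.1021]
tcp_rot: [-0.3, 0.954, 0.0, -0.0]
contact_force: [0.7, -1.1, -0.1]
opening: 0.248
finger_force: 59.0
```

```bash
python3 nx.py 2 15 2.8
```

```text
res 0.17096017556286577
t 30.975 th 165.5 Frad 1.33 Fcw -0.34 Fz 1.37 P [ 0.5269 -0.1506  0.1021] r 27.56 fit [27.98  1.38  0.35]
r_end 28.2
0 0 0 -0.003 0.002 0 -1;0 0 0 -0.005 0.003 0 -1;0 0 0 -0.008 0.005 0 -1;0 0 0 -0.01 0.006 0 -1;0 0 0 -0.013 0.008 0 -1;0 0 0 -0.016 0.009 0 -1;0 0 0 -0.019 0.01 0 -1;0 0 0 -0.022 0.011 0 -1;0 0 0 -0.025 0.012 0 -1;0 0 0 -0.028 0.013 0 -1;0 0 0 -0.03 0.014 0 -1;0 0 0 -0.033 0.015 0 -1
r_end 28.53
0 0 0 -0.003 0 0 -1;0 0 0 -0.006 0.001 0 -1;0 0 0 -0.009 0.002 0 -1;0 0 0 -0.013 0.002 0 -1;0 0 0 -0.016 0.003 0 -1;0 0 0 -0.019 0.003 0 -1;0 0 0 -0.022 0.003 0 -1;0 0 0 -0.025 0.003 0 -1;0 0 0 -0.028 0.004 0 -1;0 0 0 -0.031 0.004 0 -1;0 0 0 -0.034 0.004 0 -1;0 0 0 -0.037 0.004 0 -1
```

Call:
send_rows(moves="0 0 0 -0.002 0.003 0 -1;0 0 0 -0.005 0.005 0 -1;0 0 0 -0.008 0.007 0 -1;0 0 0 -0.01 0.008 0 -1;0 0 0 -0.013 0.01 0 -1;0 0 0 -0.016 0.011 0 -1;0 0 0 -0.019 0.012 0 -1;0 0 0 -0.022 0.013 0 -1;0 0 0 -0.025 0.014 0 -1;0 0 0 -0.028 0.015 0 -1;0 0 0 -0.03 0.016 0 -1;0 0 0 -0.033 0.017 0 -1")

```text
time: 32.48
eef_pos: [0.5305, -0.1443, 0.1022]
tcp_rot: [-0.3, 0.954, -0.0, 0.0]
contact_force: [0.5, -3.2, 1.3]
opening: 0.246
finger_force: 59.2
```

```bash
python3 nx.py 2 15 2.8
```

```text
res 0.21883228149632486
t 32.575 th 150.6 Frad 2.57 Fcw -1.86 Fz 2.17 P [ 0.5305 -0.1442  0.1022] r 28.44 fit [28.07  1.39  0.48]
r_end 28.77
0 0 0 -0.003 0.001 0.001 -1;0 0 0 -0.006 0.001 0.001 -1;0 0 0 -0.009 0.002 0.001 -1;0 0 0 -0.012 0.002 0.001 -1;0 0 0 -0.015 0.003 0.001 -1;0 0 0 -0.018 0.003 0.001 -1;0 0 0 -0.021 0.004 0.001 -1;0 0 0 -0.025 0.004 0.001 -1;0 0 0 -0.028 0.004 0.001 -1;0 0 0 -0.031 0.004 0.001 -1;0 0 0 -0.034 0.004 0.001 -1;0 0 0 -0.037 0.004 0.001 -1
r_end 29.15
0 0 0 -0.003 0 0 -1;0 0 0 -0.006 0 0 -1;0 0 0 -0.01 0 0 -1;0 0 0 -0.013 -0.001 0 -1;0 0 0 -0.016 -0.001 0 -1;0 0 0 -0.019 -0.001 0 -1;0 0 0 -0.022 -0.002 0 -1;0 0 0 -0.025 -0.002 0 -1;0 0 0 -0.028 -0.003 0 -1;0 0 0 -0.031 -0.004 0 -1;0 0 0 -0.035 -0.005 0 -1;0 0 0 -0.038 -0.005 0 -1
```

Call:
send_rows(moves="0 0 0 -0.003 0.001 0.001 -1;0 0 0 -0.006 0.001 0.001 -1;0 0 0 -0.009 0.002 0.001 -1;0 0 0 -0.012 0.003 0.001 -1;0 0 0 -0.015 0.004 0.001 -1;0 0 0 -0.018 0.004 0.001 -1;0 0 0 -0.021 0.005 0.001 -1;0 0 0 -0.025 0.005 0.001 -1;0 0 0 -0.028 0.005 0.001 -1;0 0 0 -0.031 0.005 0.001 -1;0 0 0 -0.034 0.005 0.001 -1;0 0 0 -0.037 0.005 0.001 -1")

```text
time: 34.08
eef_pos: [0.5358, -0.1394, 0.102]
tcp_rot: [-0.301, 0.954, -0.0, -0.0]
contact_force: [0.3, -5.0, 1.9]
opening: 0.252
finger_force: 59.4
```

```bash
python3 nx.py 2 15 2.8
```

```text
res -0.0002121313500020705
t 34.175 th 136.2 Frad 4.24 Fcw -2.58 Fz 2.84 P [ 0.5358 -0.1393  0.102 ] r 28.95 fit [28.07  1.39  0.48]
r_end 28.92
0 0 0 -0.003 -0.001 0 -1;0 0 0 -0.006 -0.001 0 -1;0 0 0 -0.009 -0.002 0 -1;0 0 0 -0.012 -0.002 0 -1;0 0 0 -0.015 -0.003 0 -1;0 0 0 -0.019 -0.003 0 -1;0 0 0 -0.022 -0.004 0 -1;0 0 0 -0.025 -0.004 0 -1;0 0 0 -0.028 -0.005 0 -1;0 0 0 -0.031 -0.006 0 -1;0 0 0 -0.034 -0.006 0 -1;0 0 0 -0.037 -0.007 0 -1
r_end 29.3
0 0 0 -0.003 -0.001 0 -1;0 0 0 -0.006 -0.002 0 -1;0 0 0 -0.009 -0.003 0 -1;0 0 0 -0.012 -0.004 0 -1;0 0 0 -0.015 -0.005 0 -1;0 0 0 -0.018 -0.006 0 -1;0 0 0 -0.021 -0.008 0 -1;0 0 0 -0.024 -0.009 0 -1;0 0 0 -0.027 -0.01 0 -1;0 0 0 -0.03 -0.012 0 -1;0 0 0 -0.032 -0.013 0 -1;0 0 0 -0.035 -0.015 0 -1
```

Call:
send_rows(moves="0 0 0 -0.003 -0.001 0 -1;0 0 0 -0.006 -0.001 0 -1;0 0 0 -0.009 -0.002 0 -1;0 0 0 -0.012 -0.002 0 -1;0 0 0 -0.015 -0.003 0 -1;0 0 0 -0.019 -0.003 0 -1;0 0 0 -0.022 -0.004 0 -1;0 0 0 -0.025 -0.004 0 -1;0 0 0 -0.028 -0.005 0 -1;0 0 0 -0.031 -0.006 0 -1;0 0 0 -0.034 -0.006 0 -1;0 0 0 -0.037 -0.007 0 -1")

```text
time: 35.67
eef_pos: [0.5419, -0.1362, 0.1017]
tcp_rot: [-0.301, 0.954, 0.0, -0.001]
contact_force: [-1.1, -6.1, 3.2]
opening: 0.25
finger_force: 59.4
```

```bash
python3 nx.py 2 15 2.7
```

```text
res -0.14801830993565437
t 35.775 th 122.6 Frad 4.92 Fcw -2.28 Fz 3.83 P [ 0.5419 -0.1362  0.1017] r 29.19 fit [28.03  1.37  0.42]
r_end 29.0
0 0 0 -0.003 -0.001 -0.002 -1;0 0 0 -0.006 -0.003 -0.002 -1;0 0 0 -0.009 -0.004 -0.002 -1;0 0 0 -0.011 -0.006 -0.002 -1;0 0 0 -0.014 -0.007 -0.002 -1;0 0 0 -0.017 -0.008 -0.002 -1;0 0 0 -0.02 -0.01 -0.002 -1;0 0 0 -0.023 -0.011 -0.002 -1;0 0 0 -0.026 -0.012 -0.002 -1;0 0 0 -0.029 -0.014 -0.002 -1;0 0 0 -0.031 -0.015 -0.002 -1;0 0 0 -0.034 -0.016 -0.002 -1
r_end 29.35
0 0 0 -0.003 -0.002 0 -1;0 0 0 -0.006 -0.004 0 -1;0 0 0 -0.008 -0.005 0 -1;0 0 0 -0.011 -0.007 0 -1;0 0 0 -0.014 -0.009 0 -1;0 0 0 -0.016 -0.011 0 -1;0 0 0 -0.019 -0.013 0 -1;0 0 0 -0.021 -0.015 0 -1;0 0 0 -0.024 -0.017 0 -1;0 0 0 -0.026 -0.019 0 -1;0 0 0 -0.029 -0.021 0 -1;0 0 0 -0.031 -0.023 0 -1
```

Call:
send_rows(moves="0 0 0 -0.002 -0.002 -0.002 -1;0 0 0 -0.005 -0.004 -0.002 -1;0 0 0 -0.008 -0.005 -0.002 -1;0 0 0 -0.01 -0.007 -0.002 -1;0 0 0 -0.013 -0.008 -0.002 -1;0 0 0 -0.016 -0.009 -0.002 -1;0 0 0 -0.019 -0.011 -0.002 -1;0 0 0 -0.022 -0.012 -0.002 -1;0 0 0 -0.025 -0.013 -0.002 -1;0 0 0 -0.028 -0.015 -0.002 -1;0 0 0 -0.03 -0.016 -0.002 -1;0 0 0 -0.033 -0.017 -0.002 -1")

```text
time: 37.28
eef_pos: [0.5502, -0.1348, 0.1022]
tcp_rot: [-0.3, 0.954, 0.0, 0.0]
contact_force: [-0.6, 0.2, -1.5]
opening: 0.243
finger_force: 58.9
```

```bash
python3 nx.py 2 15 2.7
```

```text
res 0.33529105937500236
t 37.375 th 106.0 Frad 0.18 Fcw 0.16 Fz -0.47 P [ 0.5502 -0.1348  0.1022] r 29.11 fit [28.1   1.42  0.52]
r_end 30.04
0 0 0 -0.003 -0.001 0.001 -1;0 0 0 -0.006 -0.003 0.001 -1;0 0 0 -0.009 -0.004 0.001 -1;0 0 0 -0.012 -0.005 0.001 -1;0 0 0 -0.015 -0.007 0.001 -1;0 0 0 -0.018 -0.009 0.001 -1;0 0 0 -0.02 -0.011 0.001 -1;0 0 0 -0.023 -0.013 0.001 -1;0 0 0 -0.025 -0.015 0.001 -1;0 0 0 -0.028 -0.017 0.001 -1;0 0 0 -0.03 -0.019 0.001 -1;0 0 0 -0.032 -0.022 0.001 -1
r_end 30.34
0 0 0 -0.003 -0.002 0 -1;0 0 0 -0.005 -0.004 0 -1;0 0 0 -0.007 -0.007 0 -1;0 0 0 -0.009 -0.009 0 -1;0 0 0 -0.011 -0.012 0 -1;0 0 0 -0.013 -0.015 0 -1;0 0 0 -0.015 -0.017 0 -1;0 0 0 -0.017 -0.02 0 -1;0 0 0 -0.019 -0.023 0 -1;0 0 0 -0.02 -0.026 0 -1;0 0 0 -0.022 -0.029 0 -1;0 0 0 -0.024 -0.031 0 -1
```

```bash
python3 - <<'E'
from h import *
c=cam("scene"); s=ctrl.get_state(); print(s["contact_force"])
a=c["im"][145:205,200:280]; cv2.imwrite("pics/g5.png",cv2.resize(a,None,fx=10,fy=10,interpolation=2))
f=lambda P:((proj(c,P)-[200,145])*10).round(0)
p=s["eef_pos"]-[0,0,.0343]
print("guard",f(p+[0,0,.0025]),"top",f(p+[0,0,.074]),"ax-24",f(p-[0,0,.024]))
for a in(-140,-110,-80,-50,-20,10,40): print(a,f(p+[.009*np.cos(np.radians(a)),.009*np.sin(np.radians(a)),-.033]))
E
```

```text
[-0.46762623 -0.56264959  0.02204915]
guard [[524. 349.]] top [[513. 158.]] ax-24 [[528. 417.]]
-140 [[528. 421.]]
-110 [[514. 424.]]
-80 [[503. 432.]]
-50 [[500. 441.]]
-20 [[505. 451.]]
10 [[516. 457.]]
40 [[531. 458.]]
```

View pics/g5.png

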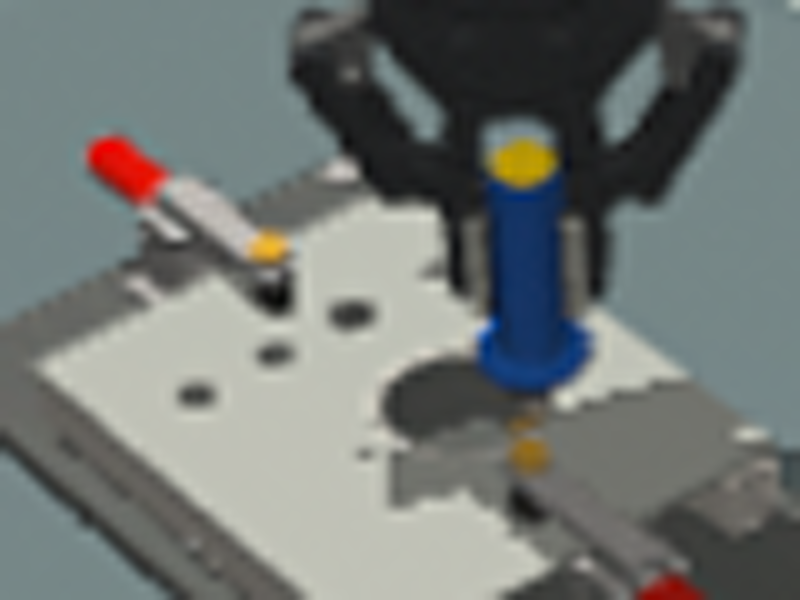

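The picture shows the guard at (535,350), upright, and the blade still trailing in the hole at (525,420). Contact went light here because z was 0.4 mm higher. I'll back off inward and redo the last 15°.

```bash
python3 - <<'E'
from h import *
import plan
C=np.array([.5511,-.1639]);y=-14.3; s=ctrl.get_state(); P=s["eef_pos"]; print(P,s["time"])
W=[(108,27.5),(114,26),(122,26.3),(126,27.5),(125.5,28.3),(124.5,28.85),(123,28.98),(121,29.05),(119,29.12),(117,29.2),(115,29.28),(113,29.35)]
pts=[[*(C+r/1e3*np.array([np.cos(np.radians(t+y)),np.sin(np.radians(t+y))])),.102] for t,r in W]
print(plan.rows(P,pts,s["tcp_rot"]))
E
```

```text
[ 0.55019293 -0.13487634  0.10226485] 37.425
('0 0 0 0.008 -0.004 0.001 -1;0 0 0 0.024 -0.004 0.001 -1;0 0 0 0.04 0.004 0.001 -1;0 0 0 0.048 0.012 0.001 -1;0 0 0 0.046 0.016 0.001 -1;0 0 0 0.043 0.018 0.001 -1;0 0 0 0.039 0.018 0.001 -1;0 0 0 0.034 0.016 0.001 -1;0 0 0 0.029 0.015 0.001 -1;0 0 0 0.024 0.014 0.001 -1;0 0 0 0.019 0.012 0.001 -1;0 0 0 0.015 0.01 0.001 -1', array([ 0.54658828, -0.13495571,  0.10206436]))
```

Call:
send_rows(moves="0 0 0 0.008 -0.004 0.001 -1;0 0 0 0.024 -0.004 0.001 -1;0 0 0 0.04 0.004 0.001 -1;0 0 0 0.048 0.012 0.001 -1;0 0 0 0.046 0.016 0.001 -1;0 0 0 0.043 0.018 0.001 -1;0 0 0 0.039 0.018 0.001 -1;0 0 0 0.034 0.016 0.001 -1;0 0 0 0.029 0.015 0.001 -1;0 0 0 0.024 0.014 0.001 -1;0 0 0 0.019 0.012 0.001 -1;0 0 0 0.015 0.01 0.001 -1")

```text
time: 38.92
eef_pos: [0.5465, -0.1351, 0.1021]
tcp_rot: [-0.3, 0.954, 0.0, -0.0]
contact_force: [-0.6, -2.0, 0.9]
opening: 0.245
finger_force: 59.0
```

```bash
python3 nx.py 2 15 2.8
```

```text
res 0.2603633749375915
t 39.025 th 113.1 Frad 1.2 Fcw -1.15 Fz 0.56 P [ 0.5466 -0.135   0.1021] r 29.2 fit [28.14  1.44  0.57]
r_end 29.93
0 0 0 -0.003 -0.001 0.001 -1;0 0 0 -0.006 -0.002 0.001 -1;0 0 0 -0.009 -0.003 0.001 -1;0 0 0 -0.012 -0.004 0.001 -1;0 0 0 -0.015 -0.006 0.001 -1;0 0 0 -0.018 -0.007 0.001 -1;0 0 0 -0.021 -0.009 0.001 -1;0 0 0 -0.024 -0.011 0.001 -1;0 0 0 -0.026 -0.013 0.001 -1;0 0 0 -0.029 -0.014 0.001 -1;0 0 0 -0.032 -0.016 0.001 -1;0 0 0 -0.034 -0.018 0.001 -1
r_end 30.26
0 0 0 -0.003 -0.002 0 -1;0 0 0 -0.005 -0.005 0 -1;0 0 0 -0.008 -0.007 0 -1;0 0 0 -0.01 -0.009 0 -1;0 0 0 -0.012 -0.011 0 -1;0 0 0 -0.015 -0.014 0 -1;0 0 0 -0.017 -0.016 0 -1;0 0 0 -0.019 -0.018 0 -1;0 0 0 -0.021 -0.021 0 -1;0 0 0 -0.023 -0.024 0 -1;0 0 0 -0.025 -0.026 0 -1;0 0 0 -0.027 -0.029 0 -1
```

Call:
send_rows(moves="0 0 0 -0.003 -0.001 0.001 -1;0 0 0 -0.006 -0.002 0.001 -1;0 0 0 -0.009 -0.003 0.001 -1;0 0 0 -0.012 -0.004 0.001 -1;0 0 0 -0.015 -0.006 0.001 -1;0 0 0 -0.018 -0.007 0.001 -1;0 0 0 -0.021 -0.009 0.001 -1;0 0 0 -0.024 -0.011 0.001 -1;0 0 0 -0.026 -0.013 0.001 -1;0 0 0 -0.029 -0.014 0.001 -1;0 0 0 -0.032 -0.016 0.001 -1;0 0 0 -0.034 -0.018 0.001 -1")

```text
time: 40.52
eef_pos: [0.5542, -0.1341, 0.1019]
tcp_rot: [-0.3, 0.954, 0.0, -0.0]
contact_force: [-2.0, -2.4, 0.8]
opening: 0.248
finger_force: 59.1
```

```bash
python3 nx.py 2 16 2.8
```

```text
res 0.2690373991565786
t 40.625 th 98.3 Frad 2.13 Fcw -1.03 Fz 1.6 P [ 0.5542 -0.1341  0.1019] r 29.94 fit [28.18  1.48  0.62]
r_end 30.37
0 0 0 -0.003 -0.002 0 -1;0 0 0 -0.005 -0.004 0 -1;0 0 0 -0.008 -0.007 0 -1;0 0 0 -0.011 -0.009 0 -1;0 0 0 -0.013 -0.011 0 -1;0 0 0 -0.016 -0.014 0 -1;0 0 0 -0.018 -0.016 0 -1;0 0 0 -0.02 -0.019 0 -1;0 0 0 -0.023 -0.022 0 -1;0 0 0 -0.025 -0.025 0 -1;0 0 0 -0.027 -0.027 0 -1;0 0 0 -0.029 -0.03 0 -1
r_end 30.64
0 0 0 -0.002 -0.003 0 -1;0 0 0 -0.004 -0.006 0 -1;0 0 0 -0.006 -0.009 0 -1;0 0 0 -0.008 -0.012 0 -1;0 0 0 -0.009 -0.015 0 -1;0 0 0 -0.011 -0.018 0 -1;0 0 0 -0.013 -0.022 0 -1;0 0 0 -0.014 -0.025 0 -1;0 0 0 -0.016 -0.028 0 -1;0 0 0 -0.017 -0.031 0 -1;0 0 0 -0.018 -0.035 0 -1;0 0 0 -0.019 -0.038 0 -1
```

Call:
send_rows(moves="0 0 0 -0.003 -0.002 0 -1;0 0 0 -0.005 -0.004 0 -1;0 0 0 -0.008 -0.007 0 -1;0 0 0 -0.011 -0.009 0 -1;0 0 0 -0.013 -0.011 0 -1;0 0 0 -0.016 -0.014 0 -1;0 0 0 -0.018 -0.016 0 -1;0 0 0 -0.02 -0.019 0 -1;0 0 0 -0.023 -0.022 0 -1;0 0 0 -0.025 -0.025 0 -1;0 0 0 -0.027 -0.027 0 -1;0 0 0 -0.029 -0.03 0 -1")

```text
time: 42.12
eef_pos: [0.5624, -0.1357, 0.1019]
tcp_rot: [-0.3, 0.954, 0.0, -0.0]
contact_force: [-1.8, -1.9, 0.5]
opening: 0.247
finger_force: 59.1
```

```bash
python3 nx.py 2 16 2.8
```

```text
res 0.2785981778593309
t 42.225 th 82.4 Frad 2.07 Fcw -1.1 Fz 1.34 P [ 0.5624 -0.1357  0.1019] r 30.38 fit [28.21  1.52  0.66]
r_end 30.74
0 0 0 -0.002 -0.003 0 -1;0 0 0 -0.004 -0.006 0 -1;0 0 0 -0.006 -0.009 0 -1;0 0 0 -0.008 -0.012 0 -1;0 0 0 -0.01 -0.015 0 -1;0 0 0 -0.011 -0.018 0 -1;0 0 0 -0.013 -0.021 0 -1;0 0 0 -0.014 -0.024 0 -1;0 0 0 -0.016 -0.028 0 -1;0 0 0 -0.017 -0.031 0 -1;0 0 0 -0.019 -0.034 0 -1;0 0 0 -0.02 -0.038 0 -1
r_end 30.91
0 0 0 -0.001 -0.003 0 -1;0 0 0 -0.002 -0.007 0 -1;0 0 0 -0.003 -0.01 0 -1;0 0 0 -0.004 -0.014 0 -1;0 0 0 -0.004 -0.017 0 -1;0 0 0 -0.005 -0.021 0 -1;0 0 0 -0.006 -0.024 0 -1;0 0 0 -0.006 -0.028 0 -1;0 0 0 -0.007 -0.031 0 -1;0 0 0 -0.007 -0.035 0 -1;0 0 0 -0.007 -0.038 0 -1;0 0 0 -0.007 -0.042 0 -1
```

Call:
send_rows(moves="0 0 0 -0.002 -0.003 0 -1;0 0 0 -0.005 -0.006 0 -1;0 0 0 -0.007 -0.009 0 -1;0 0 0 -0.009 -0.012 0 -1;0 0 0 -0.011 -0.015 0 -1;0 0 0 -0.012 -0.018 0 -1;0 0 0 -0.014 -0.021 0 -1;0 0 0 -0.015 -0.024 0 -1;0 0 0 -0.017 -0.028 0 -1;0 0 0 -0.018 -0.031 0 -1;0 0 0 -0.02 -0.034 0 -1;0 0 0 -0.021 -0.038 0 -1")

```text
time: 43.72
eef_pos: [0.5701, -0.1395, 0.1019]
tcp_rot: [-0.3, 0.954, 0.0, -0.0]
contact_force: [-2.6, -1.2, 0.6]
opening: 0.248
finger_force: 59.1
```

```bash
python3 nx.py 2 16 2.8
```

```text
res 0.29483909768563543
t 43.825 th 66.2 Frad 2.52 Fcw -1.03 Fz 1.36 P [ 0.5702 -0.1396  0.1019] r 30.9 fit [28.24  1.57  0.69]
r_end 31.01
0 0 0 -0.001 -0.003 -0.001 -1;0 0 0 -0.002 -0.007 -0.001 -1;0 0 0 -0.003 -0.01 -0.001 -1;0 0 0 -0.004 -0.014 -0.001 -1;0 0 0 -0.004 -0.017 -0.001 -1;0 0 0 -0.005 -0.021 -0.001 -1;0 0 0 -0.006 -0.025 -0.001 -1;0 0 0 -0.006 -0.028 -0.001 -1;0 0 0 -0.007 -0.032 -0.001 -1;0 0 0 -0.007 -0.035 -0.001 -1;0 0 0 -0.007 -0.039 -0.001 -1;0 0 0 -0.007 -0.042 -0.001 -1
r_end 31.05
0 0 0 0 -0.004 0 -1;0 0 0 0 -0.008 0 -1;0 0 0 0 -0.011 0 -1;0 0 0 0 -0.015 0 -1;0 0 0 0 -0.019 0 -1;0 0 0 0.001 -0.022 0 -1;0 0 0 0.001 -0.026 0 -1;0 0 0 0.002 -0.029 0 -1;0 0 0 0.002 -0.033 0 -1;0 0 0 0.003 -0.036 0 -1;0 0 0 0.004 -0.04 0 -1;0 0 0 0.005 -0.043 0 -1
```

Call:
send_rows(moves="0 0 0 -0.001 -0.003 0 -1;0 0 0 -0.002 -0.007 0 -1;0 0 0 -0.003 -0.01 0 -1;0 0 0 -0.004 -0.014 0 -1;0 0 0 -0.004 -0.017 0 -1;0 0 0 -0.005 -0.021 0 -1;0 0 0 -0.006 -0.025 0 -1;0 0 0 -0.006 -0.028 0 -1;0 0 0 -0.007 -0.032 0 -1;0 0 0 -0.007 -0.035 0 -1;0 0 0 -0.007 -0.039 0 -1;0 0 0 -0.007 -0.042 0 -1")

```text
time: 45.32
eef_pos: [0.5762, -0.1456, 0.1019]
tcp_rot: [-0.3, 0.954, 0.0, 0.0]
contact_force: [-2.9, 0.2, 0.7]
opening: 0.248
finger_force: 59.0
```

```bash
python3 nx.py 2 16 2.8
```

```text
res 0.3045021755724817
t 45.425 th 50.1 Frad 2.07 Fcw -1.11 Fz 1.69 P [ 0.5763 -0.1457  0.1019] r 31.03 fit [28.27  1.62  0.71]
r_end 31.14
0 0 0 0 -0.004 0 -1;0 0 0 0 -0.007 0 -1;0 0 0 0 -0.011 0 -1;0 0 0 0 -0.014 0 -1;0 0 0 0 -0.018 0 -1;0 0 0 0.001 -0.022 0 -1;0 0 0 0.001 -0.025 0 -1;0 0 0 0.002 -0.029 0 -1;0 0 0 0.002 -0.032 0 -1;0 0 0 0.003 -0.036 0 -1;0 0 0 0.004 -0.039 0 -1;0 0 0 0.005 -0.043 0 -1
r_end 31.04
0 0 0 0.001 -0.003 0 -1;0 0 0 0.002 -0.007 0 -1;0 0 0 0.003 -0.01 0 -1;0 0 0 0.004 -0.014 0 -1;0 0 0 0.006 -0.017 0 -1;0 0 0 0.007 -0.02 0 -1;0 0 0 0.009 -0.024 0 -1;0 0 0 0.01 -0.027 0 -1;0 0 0 0.012 -0.03 0 -1;0 0 0 0.014 -0.033 0 -1;0 0 0 0.015 -0.037 0 -1;0 0 0 0.017 -0.04 0 -1
```

Call:
send_rows(moves="0 0 0 0 -0.004 0 -1;0 0 0 -0.001 -0.007 0 -1;0 0 0 -0.001 -0.011 0 -1;0 0 0 -0.001 -0.014 0 -1;0 0 0 -0.001 -0.018 0 -1;0 0 0 0 -0.022 0 -1;0 0 0 0.001 -0.025 0 -1;0 0 0 0.002 -0.029 0 -1;0 0 0 0.002 -0.032 0 -1;0 0 0 0.003 -0.036 0 -1;0 0 0 0.004 -0.039 0 -1;0 0 0 0.005 -0.043 0 -1")

```text
time: 46.92
eef_pos: [0.5803, -0.1532, 0.1019]
tcp_rot: [-0.3, 0.954, 0.0, 0.0]
contact_force: [-2.8, 1.2, 0.2]
opening: 0.249
finger_force: 59.1
```

```bash
python3 nx.py 2 16 2.8
```

```text
res 0.24819462276967125
t 47.025 th 34.1 Frad 2.17 Fcw -1.37 Fz 1.47 P [ 0.5803 -0.1534  0.1019] r 31.08 fit [28.3   1.66  0.72]
r_end 31.05
0 0 0 0.001 -0.003 0 -1;0 0 0 0.002 -0.007 0 -1;0 0 0 0.003 -0.01 0 -1;0 0 0 0.004 -0.014 0 -1;0 0 0 0.006 -0.017 0 -1;0 0 0 0.007 -0.021 0 -1;0 0 0 0.008 -0.024 0 -1;0 0 0 0.01 -0.027 0 -1;0 0 0 0.012 -0.03 0 -1;0 0 0 0.013 -0.033 0 -1;0 0 0 0.015 -0.037 0 -1;0 0 0 0.017 -0.04 0 -1
r_end 30.81
0 0 0 0.002 -0.003 0 -1;0 0 0 0.004 -0.006 0 -1;0 0 0 0.006 -0.009 0 -1;0 0 0 0.008 -0.012 0 -1;0 0 0 0.011 -0.014 0 -1;0 0 0 0.013 -0.017 0 -1;0 0 0 0.015 -0.02 0 -1;0 0 0 0.018 -0.022 0 -1;0 0 0 0.02 -0.025 0 -1;0 0 0 0.023 -0.028 0 -1;0 0 0 0.025 -0.03 0 -1;0 0 0 0.028 -0.032 0 -1
```

Call:
send_rows(moves="0 0 0 0.001 -0.003 0 -1;0 0 0 0.002 -0.007 0 -1;0 0 0 0.003 -0.01 0 -1;0 0 0 0.004 -0.014 0 -1;0 0 0 0.006 -0.017 0 -1;0 0 0 0.007 -0.021 0 -1;0 0 0 0.008 -0.024 0 -1;0 0 0 0.01 -0.027 0 -1;0 0 0 0.012 -0.03 0 -1;0 0 0 0.013 -0.033 0 -1;0 0 0 0.015 -0.037 0 -1;0 0 0 0.017 -0.04 0 -1")

```text
time: 48.52
eef_pos: [0.582, -0.1617, 0.1019]
tcp_rot: [-0.3, 0.954, 0.0, -0.0]
contact_force: [-3.4, 3.1, 1.3]
opening: 0.248
finger_force: 59.1
```

```bash
python3 nx.py 2 16 2.8
```

```text
res 0.02283320857958797
t 48.625 th 18.1 Frad 3.34 Fcw -2.45 Fz 2.16 P [ 0.582  -0.1618  0.1019] r 30.99 fit [28.3   1.66  0.72]
r_end 30.59
0 0 0 0.002 -0.003 0 -1;0 0 0 0.004 -0.006 0 -1;0 0 0 0.006 -0.009 0 -1;0 0 0 0.009 -0.011 0 -1;0 0 0 0.011 -0.014 0 -1;0 0 0 0.013 -0.017 0 -1;0 0 0 0.016 -0.02 0 -1;0 0 0 0.018 -0.022 0 -1;0 0 0 0.021 -0.025 0 -1;0 0 0 0.023 -0.027 0 -1;0 0 0 0.026 -0.03 0 -1;0 0 0 0.029 -0.032 0 -1
r_end 30.25
0 0 0 0.002 -0.002 0 -1;0 0 0 0.005 -0.005 0 -1;0 0 0 0.008 -0.007 0 -1;0 0 0 0.011 -0.009 0 -1;0 0 0 0.014 -0.011 0 -1;0 0 0 0.017 -0.013 0 -1;0 0 0 0.02 -0.015 0 -1;0 0 0 0.023 -0.016 0 -1;0 0 0 0.026 -0.018 0 -1;0 0 0 0.029 -0.02 0 -1;0 0 0 0.032 -0.021 0 -1;0 0 0 0.035 -0.023 0 -1
```

Call:
send_rows(moves="0 0 0 0.002 -0.003 0 -1;0 0 0 0.004 -0.006 0 -1;0 0 0 0.006 -0.009 0 -1;0 0 0 0.009 -0.011 0 -1;0 0 0 0.011 -0.014 0 -1;0 0 0 0.013 -0.017 0 -1;0 0 0 0.016 -0.02 0 -1;0 0 0 0.018 -0.022 0 -1;0 0 0 0.021 -0.025 0 -1;0 0 0 0.023 -0.027 0 -1;0 0 0 0.026 -0.03 0 -1;0 0 0 0.029 -0.032 0 -1")

```text
time: 50.12
eef_pos: [0.581, -0.1704, 0.102]
tcp_rot: [-0.3, 0.954, 0.0, 0.0]
contact_force: [-2.9, 3.2, 2.0]
opening: 0.244
finger_force: 59.2
```

```bash
python3 nx.py 1 13 2.6
```

```text
res -0.0776740508009359
t 50.225 th 1.9 Frad 3.39 Fcw -2.12 Fz 2.53 P [ 0.581  -0.1705  0.102 ] r 30.61 fit [28.29  1.65  0.72]
r_end 30.14
0 0 0 0.002 -0.002 0 -1;0 0 0 0.005 -0.003 0 -1;0 0 0 0.007 -0.005 0 -1;0 0 0 0.009 -0.007 0 -1;0 0 0 0.012 -0.008 0 -1;0 0 0 0.014 -0.01 0 -1;0 0 0 0.017 -0.011 0 -1;0 0 0 0.019 -0.013 0 -1;0 0 0 0.022 -0.014 0 -1;0 0 0 0.024 -0.016 0 -1;0 0 0 0.027 -0.017 0 -1;0 0 0 0.029 -0.018 0 -1
```

Call:
send_rows(moves="0 0 0 0.002 -0.002 0 -1;0 0 0 0.005 -0.003 0 -1;0 0 0 0.007 -0.005 0 -1;0 0 0 0.009 -0.007 0 -1;0 0 0 0.012 -0.008 0 -1;0 0 0 0.014 -0.01 0 -1;0 0 0 0.017 -0.011 0 -1;0 0 0 0.019 -0.013 0 -1;0 0 0 0.022 -0.014 0 -1;0 0 0 0.024 -0.016 0 -1;0 0 0 0.027 -0.017 0 -1;0 0 0 0.029 -0.018 0 -1")

```text
time: 51.72
eef_pos: [0.5783, -0.1767, 0.102]
tcp_rot: [-0.3, 0.954, -0.0, 0.0]
contact_force: [-1.0, 3.2, 1.0]
opening: 0.252
finger_force: 59.1
```

```bash
python3 - <<'E'
from h import *
import plan
s=ctrl.get_state(); P=s["eef_pos"]; print(s["time"],P,s["contact_force"],s["tcp_rot"])
C=np.array([.5515,-.1637]); A=C+(P[:2]-C)*.7; B=C+(P[:2]-C)*.25
pts=[[*A,P[2]],[*B,P[2]]]+[[*B,z] for z in(.115,.135,.16,.183)]+[[.5445,-.1,.183],[.5375,-.05,.183],[.5310,0,.183],[.531,0,.183]]
t,P2=plan.rows(P,pts,s["tcp_rot"]); print(t,P2)
pts=[[.522,.06,.183],[.514,.12,.183],[.506,.18,.183]]+[[.4977,.2,.183]]*9
print(plan.rows(P2,pts,s["tcp_rot"]))
E
```

```text
51.725 [ 0.5783341  -0.17671315  0.10196545] [-0.95427366  3.22762846  0.99707754] [-3.00366112e-01  9.53823969e-01 -1.30503394e-04  1.31367351e-04]
0 0 0 0.022 0.039 0 -1;0 0 0 0.055 0.098 0 -1;0 0 0 0.054 0.098 -0.065 -1;0 0 0 0.054 0.098 -0.165 -1;0 0 0 0.054 0.098 -0.29 -1;0 0 0 0.054 0.098 -0.405 -1;0 0 0 -0.081 0.411 -0.405 -1;0 0 0 -0.196 0.636 -0.405 -1;0 0 0 -0.312 0.86 -0.405 -1;0 0 0 -0.312 0.86 -0.405 -1 [5.30893262e-01 1.97580813e-05 1.82919792e-01]
('0 0 0 -0.135 0.271 0 -1;0 0 0 -0.275 0.54 -0.001 -1;0 0 0 -0.414 0.809 -0.001 -1;0 0 0 -0.437 0.915 -0.001 -1;0 0 0 -0.437 0.915 -0.001 -1;0 0 0 -0.437 0.915 -0.001 -1;0 0 0 -0.437 0.915 -0.001 -1;0 0 0 -0.437 0.915 -0.001 -1;0 0 0 -0.437 0.915 -0.001 -1;0 0 0 -0.437 0.915 -0.001 -1;0 0 0 -0.437 0.915 -0.001 -1;0 0 0 -0.437 0.915 -0.001 -1', array([0.4976651 , 0.20007891, 0.18307484]))
```

Call:
send_rows(moves="0 0 0 0.022 0.039 0 -1;0 0 0 0.055 0.098 0 -1;0 0 0 0.055 0.098 0 -1;0 0 0 0.054 0.098 -0.065 -1;0 0 0 0.054 0.098 -0.165 -1;0 0 0 0.054 0.098 -0.29 -1;0 0 0 0.054 0.098 -0.405 -1;0 0 0 -0.081 0.411 -0.405 -1;0 0 0 -0.196 0.636 -0.405 -1;0 0 0 -0.312 0.86 -0.405 -1;0 0 0 -0.312 0.86 -0.405 -1")

```text
time: 53.1
eef_pos: [0.531, 0.0028, 0.1848]
tcp_rot: [-0.303, 0.953, -0.0, 0.001]
contact_force: [-0.3, -0.5, -0.5]
opening: 0.248
finger_force: 59.2
```

Call:
send_rows(moves="0 0 0.029 -0.135 0.271 0 -1;0 0 0.058 -0.275 0.54 0 -1;0 0 0.087 -0.414 0.809 0 -1;0 0 0.116 -0.437 0.915 0 -1;0 0 0.145 -0.437 0.915 0 -1;0 0 0.174 -0.437 0.915 0 -1;0 0 0.203 -0.437 0.915 0 -1;0 0 0.232 -0.437 0.915 0 -1;0 0 0.261 -0.437 0.915 0 -1;0 0 0.29 -0.437 0.915 0 -1;0 0 0.319 -0.437 0.915 0 -1;0 0 0.347 -0.437 0.915 0 -1")

```text
time: 54.6
eef_pos: [0.4991, 0.1992, 0.1845]
tcp_rot: [0.709, 0.705, 0.001, 0.001]
contact_force: [-0.2, -0.6, -1.7]
opening: 0.247
finger_force: 59.3
```

```bash
python3 - <<'E'
from h import *
import plan
c=cam("scene"); s=ctrl.get_state(); P=s["eef_pos"]; print(s["time"],P,s["contact_force"],s["tcp_rot"])
f=lambda Q:proj(c,Q).round(1)
print("pred guard",f(P+[0,0,.0025-.0343]),"button",f(P+[0,0,.074-.0343]))
for n,lo,hi in(("yel",(22,130,110),(35,255,255)),("blue",(100,120,60),(125,255,255))):
    m=cv2.inRange(cv2.cvtColor(c["im"],cv2.COLOR_BGR2HSV),lo,hi)[155:215,330:400]; k,l,st,ce=cv2.connectedComponentsWithStats(m); print(n,[(st[i].tolist(),(ce[i]+[330,155]).round(1).tolist()) for i in range(1,k)])
crop(c,336,162,50,50,12,"g6.png")
t,_=plan.rows(P,[[.4977,.2,z] for z in(.16,.14,.12,.11,.1,.094,.09,.087,.0845,.0845)],s["tcp_rot"]); print(t)
E
```

```text
54.65 [0.49902226 0.19925066 0.18443986] [ 0.23648323  0.10991138 -0.78442812] [0.71059086 0.70360434 0.00087061 0.00089198]
pred guard [[362.2 191. ]] button [[365.1 169.7]]
yel [([16, 53, 10, 7, 35], [350.6, 211.2])]
blue [([26, 16, 15, 25, 110], [364.3, 187.3]), ([33, 18, 2, 1, 2], [363.5, 173.0])]
0 0 0 0.004 -0.007 0.122 -1;0 0 0 0.004 -0.007 0.222 -1;0 0 0 0.004 -0.007 0.322 -1;0 0 0 0.004 -0.008 0.372 -1;0 0 0 0.004 -0.008 0.422 -1;0 0 0 0.004 -0.008 0.452 -1;0 0 0 0.004 -0.008 0.472 -1;0 0 0 0.004 -0.008 0.487 -1;0 0 0 0.004 -0.008 0.5 -1;0 0 0 0.004 -0.008 0.5 -1
```

View pics/g6.png

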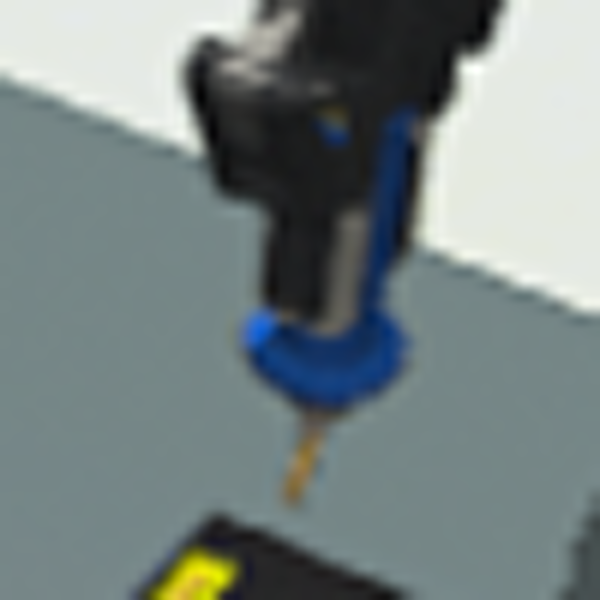

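The picture shows the tool upright above its stand, with the guard at (325,355) and the blade hanging down. That is within 1–2 mm of the pick-up pose, so I'll lower it.

Call:
send_rows(moves="0 0 0 0.004 -0.007 0.122 -1;0 0 0 0.004 -0.007 0.222 -1;0 0 0 0.004 -0.008 0.322 -1;0 0 0 0.004 -0.008 0.372 -1;0 0 0 0.004 -0.008 0.422 -1;0 0 0 0.004 -0.008 0.452 -1;0 0 0 0.004 -0.008 0.472 -1;0 0 0 0.004 -0.008 0.487 -1;0 0 0 0.004 -0.008 0.497 -1;0 0 0 0.004 -0.008 0.497 -1")

```text
time: 55.9
eef_pos: [0.4962, 0.2011, 0.0846]
tcp_rot: [0.707, 0.707, -0.0, 0.0]
contact_force: [-2.7, -1.0, 5.2]
opening: 0.247
finger_force: 59.8
```

Call:
send_rows(moves="0 0 0 0 0 -0.002 -0.6;0 0 0 0 0 -0.002 0;0 0 0 0 0 -0.002 1;0 0 0 0 0 -0.002 1;0 0 0 0 0 -0.002 1;0 0 0 0 0 -0.002 1;0 0 0 0 0 -0.1 1;0 0 0 0 0 -0.3 1;0 0 0 0 0 -0.5 1;0 0 0 0 0 -0.8 1;0 0 0 0 0 -0.8 1")

```text
time: 57.28
eef_pos: [0.4992, 0.2016, 0.2503]
tcp_rot: [0.707, 0.707, 0.005, 0.004]
contact_force: [1.1, 0.8, -0.8]
opening: 1.002
finger_force: 0.0
```

```bash
python3 - <<'E'
from h import *
s=ctrl.get_state(); print(s["time"],s["eef_pos"],s["contact_force"],s["opening"])
for n,b in(("top",(200,240,235,275)),("scene",(330,190,390,240))):
    c=cam(n)
    for nm,lo,hi in(("yel",(22,130,110),(35,255,255)),("blue",(100,120,60),(125,255,255))):
        m=cv2.inRange(cv2.cvtColor(c["im"],cv2.COLOR_BGR2HSV),lo,hi)[b[1]:b[3],b[0]:b[2]]; k,l,st,ce=cv2.connectedComponentsWithStats(m); print(n,nm,[(st[i].tolist(),(ce[i]+b[:2]).round(1).tolist()) for i in range(1,k) if st[i,4]>5])
E
```

```text
57.275 [0.49915763 0.20164374 0.25031754] [ 1.06559916  0.76182529 -0.76293487] 1.0019912964273796
top yel [([29, 10, 5, 16, 61], [230.6, 257.3])]
top blue [([20, 12, 7, 12, 61], [223.0, 257.3])]
scene yel [([30, 7, 6, 5, 24], [362.6, 198.5]), ([14, 18, 12, 11, 56], [349.1, 213.1])]
scene blue [([24, 10, 14, 23, 211], [360.7, 212.3])]
```

Call:
send_rows(moves="0 0 0 0.3 0 -0.1 1;0 0 0 0.6 0 -0.1 1;0 0 0 0.9 0 -0.1 1;0 0 0 1 0 -0.1 1")

```text
time: 57.88
eef_pos: [0.4943, 0.4032, 0.2604]
tcp_rot: [0.706, 0.708, -0.002, -0.001]
contact_force: [0.4, 0.9, 0.2]
opening: 1.0
finger_force: 0.0
```

```bash
python3 - <<'E'
from h import *
R={}
for n,b in(("top",(200,240,235,275)),("scene",(330,190,390,240))):
    c=cam(n)
    for nm,lo,hi in(("yel",(22,130,110),(35,255,255)),("blue",(100,120,60),(125,255,255))):
        m=cv2.inRange(cv2.cvtColor(c["im"],cv2.COLOR_BGR2HSV),lo,hi)[b[1]:b[3],b[0]:b[2]]; k,l,st,ce=cv2.connectedComponentsWithStats(m); r=[(st[i].tolist(),(ce[i]+b[:2]).round(1).tolist()) for i in range(1,k) if st[i,4]>5]; print(n,nm,r); R[n,nm]=(r,c)
bt=[q[1] for q in R["top","yel"][0] if q[1][0]<225][0]; bs=[q[1] for q in R["scene","yel"][0] if q[1][0]>355][0]
print(two(R["top","yel"][1],bt,R["scene","yel"][1],bs), ctrl.get_state()["time"])
E
```

```text
top yel [([29, 9, 5, 17, 71], [230.9, 257.1]), ([14, 15, 7, 5, 23], [216.9, 257.0])]
top blue [([17, 12, 10, 12, 70], [222.4, 257.8])]
scene yel [([30, 7, 7, 4, 24], [362.8, 198.4]), ([14, 18, 12, 11, 56], [349.1, 213.1])]
scene blue [([24, 10, 14, 23, 211], [360.7, 212.3])]
(array([0.49613807, 0.20196327, 0.12563996]), np.float64(0.001031861744417828)) 57.975
```

The tool is in its socket but sits about 2 mm off-centre. I have time to re-grip it at the original pose, which centres and seats it, and then release.

Call:
send_rows(moves="0 0 0 -0.3 0.008 0.1 1;0 0 0 -0.6 0.008 0.1 1;0 0 0 -0.9 0.008 0.1 1;0 0 0 -1 0.008 0.1 1;0 0 0 -1 0.008 0.1 1;0 0 0 -1 0.008 0.1 1;0 0 0 -1 0.008 0.3 1;0 0 0 -1 0.008 0.5 1;0 0 0 -1 0.008 0.7 1;0 0 0 -1 0.008 0.85 1;0 0 0 -1 0.008 0.9 1;0 0 0 -1 0.008 0.9 1", newtons=30)

```text
time: 59.48
eef_pos: [0.4975, 0.2017, 0.0833]
tcp_rot: [0.706, 0.708, -0.0, -0.0]
contact_force: [0.2, 0.5, -0.4]
opening: 1.002
finger_force: 0.0
```

Call:
send_rows(moves="0 0 0 0 0 0 -1;0 0 0 0 0 0 -1;0 0 0 0 0 0 -1;0 0 0 0 0 0 -1;0 0 0 0 0 0 -1;0 0 0 0 0 0 -1;0 0 0 0 0 0.003 -1;0 0 0 0 0 0.003 -1", newtons=30)

```text
time: 60.48
eef_pos: [0.4979, 0.201, 0.0842]
tcp_rot: [0.707, 0.707, -0.0, 0.0]
contact_force: [-4.5, -0.9, 8.9]
opening: 0.255
finger_force: 29.8
```

Call:
send_rows(moves="0 0 0 0 0 0 -0.5;0 0 0 0 0 0 0;0 0 0 0 0 0 1;0 0 0 0 0 0 1;0 0 0 0 0 0 1;0 0 0 0 0 -0.1 1;0 0 0 0 0 -0.3 1;0 0 0 0 0 -0.5 1;0 0 0 0 0 -0.8 1;0 0 0 0.3 0 -0.9 1;0 0 0 0.6 0 -0.9 1;0 0 0 0.9 0 -0.9 1")

```text
time: 61.98
eef_pos: [0.4976, 0.3827, 0.2637]
tcp_rot: [0.707, 0.707, 0.001, 0.0]
contact_force: [0.3, 0.1, -0.6]
opening: 1.0
finger_force: 0.0
```

```bash
python3 - <<'E'
from h import *
R={}
for n,b in(("top",(200,240,235,275)),("scene",(330,190,390,240))):
    c=cam(n)
    for nm,lo,hi in(("yel",(22,130,110),(35,255,255)),("blue",(100,120,60),(125,255,255))):
        m=cv2.inRange(cv2.cvtColor(c["im"],cv2.COLOR_BGR2HSV),lo,hi)[b[1]:b[3],b[0]:b[2]]; k,l,st,ce=cv2.connectedComponentsWithStats(m); r=[(st[i].tolist(),(ce[i]+b[:2]).round(1).tolist()) for i in range(1,k) if st[i,4]>5]; print(n,nm,r); R[n,nm]=(r,c)
bt=[q[1] for q in R["top","yel"][0] if q[1][0]<225][0]; bs=[q[1] for q in R["scene","yel"][0] if q[1][0]>355][0]
print(two(R["top","yel"][1],bt,R["scene","yel"][1],bs), ctrl.get_state())
E
```

```text
top yel [([29, 9, 5, 17, 71], [230.8, 257.1]), ([14, 15, 7, 5, 21], [217.0, 256.8])]
top blue [([17, 12, 10, 12, 68], [222.4, 257.9])]
scene yel [([30, 7, 6, 5, 26], [362.3, 198.8]), ([14, 18, 12, 11, 56], [349.1, 213.1])]
scene blue [([23, 10, 14, 23, 209], [360.4, 212.5])]
(array([0.49697701, 0.20146743, 0.1245782 ]), np.float64(0.00025419739034728846)) {'time': 62.075, 'qpos': array([0.49859419, 0.17261125, 1.68016373, 0.00175986, 1.28853745,
       0.49218277]), 'dq': array([-0.06533942, -0.03625365,  0.05557527, -0.05616863,  0.02148341,
       -0.04363881]), 'joint_efforts': array([  1.05430249, -36.22438431, -30.12746215,   0.19470408,
        -0.09328239,   0.16459383]), 'eef_pos': array([0.49635257, 0.38559297, 0.2623288 ]), 'tcp_rot': array([ 7.05009863e-01,  7.09196982e-01,  3.75938904e-04, -7.69785291e-04]), 'contact_force': array([ 0.17130349,  0.30339849, -0.83270353]), 'wrist_torque': array([ 0.00774977, -0.02246663, -0.01337439]), 'finger_force': 0.0, 'opening': 0.9972214205427472}
```

The button is now at z = 0.1246 m, so the tool is fully home and within 2 mm of where it started. I'll hand in.

```bash
python3 -c "
from plant import ctrl
print(ctrl.sign_off())"
```

```text
the job is handed in; nothing more can be done
None
```

The hole edge was run clockwise all the way round and about 10° past the start, mostly at 2–6 N (sampled 1.8–6.6 N); contact was lost once (about 120° to 106°) and that stretch was redone, the tool is back home blade down within 2 mm of where it started, and the job was handed in at about 62 s.

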